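Load the gratins into the countertop grill

ROBOT

A 6-joint arm with a two-finger parallel gripper is mounted at the origin on the work surface. World frame = base frame: x ahead of the robot, y to its left, z up, the work surface at z = 0. Lengths are in m, angles in rad, forces in N, time in s.
With the tool pointing down it reaches from about 0.3 to 0.875 m from the base axis. Payload 4.2 kg.
Tool frame: the origin (TCP) lies at the very end of the fingers, on their centre line; the grasp point (between the pads) lies 19 mm behind it (arm.hold_point_z is the distance from the TCP to the grasp point, in m); z points along the fingers, y is the line along which they close (so a half turn about z gives the same grasp; the last joint's range is limited). The gripper opens to 85 mm and grips with 20 to 120 N. Pads are 22 mm wide; open, the fingers measure 114 mm over their backs; the gripper's body (76 mm by 85 mm) begins 54 mm behind the grasp point. The pads swing forward as they close: fully open they stand 13 mm farther back than shut.
Start: joints at [-1.271, 0.32, 1.565, -0, 1.257, -0.02], TCP at [0.181, -0.546, 0.231] pointing down, gripper open.
Joint ranges: [-3.11, 3.11], [-0.84, 2.01], [0.21, 2.61], [-1.34, 4.49], [0.05, 2.63], [-2.56, 2.56]. Speed limits (rad/s): [2.57, 2.57, 3.14, 3.14, 3.14, 3.14].

INTERFACE

Orientations are given as a rotation vector (axis times angle).
In Python, from bench import arm, vision gives the robot as it stands.
- The arm moves only by the tool carry_out, never from a script. Its argument "plan" is one flat list of numbers, 7 for each row, row after row: the shift along the world's x, y, z as a fraction of full scale, then the turn, a rotation vector about the world's x, y, z as a fraction of full scale, then the opening, from 0 (shut) to 1 (fully open). In form: [x, y, z, wx, wy, wz, jaw, x, y, z, wx, wy, wz, jaw, ...]. A call has 1 to 10 rows; each row is the pose to reach, as a shift and turn from the pose commanded when the call began, turning the shorter way round; what a row does not reach only later rows make up. Full scale, the value 1, is 0.4 m for a shift and pi rad for a turn. A row lasts 1/10 s, in which the tool goes at most 50 mm and 8.59 degrees, less where a joint would pass 70% of its speed; a pose out of reach is approached as far as the arm can. A call with a number of a shift or a turn outside -1 to 1 is refused whole. A call with a gripper value outside its range is refused whole. The fingers move at their own pace and stop on an object; "newtons" is the grip in N (left out, the last holds). Time passes only in rows, so rows that repeat a pose let the fingers close. It gives the time, the measured TCP pose, the force, the opening and the grip force at its end, in the units of the state.
- arm.get_state(): the state, without advancing time (a new reading comes with each control period).
- vision.grab_frame(name): name is "side" or "top"; returns the picture (384x512x3 uint8, red, green, blue); there is no depth.
- vision.camera_params(name): a dict with "fx", "fy", "cx", "cy" (pixels), "cam_to_world" (4x4, takes a point from camera to world coordinates). Camera axes: x right, y down, z forward; pixel columns grow to the right and rows downward; lengths in m; the calibration is good to about 2 mm. A picture is of the moment at which its call begins. camera_params takes no time and is no camera call.
- arm.hand_in(): hands the job in; it is judged then, once.
The state is a dict: "time": time; "joint_positions": joint angles; "joint_velocities": joint speeds; "joint_torque": joint torques, N m; "ee_pos": TCP position; "ee_rot": TCP orientation; "force": force on the tool from outside, world axes, zero at the start; "torque": the same for the moment, N m; "finger_gap": finger opening in m; "gripper_force": force on a finger pad.
Only numpy, scipy, OpenCV 4.12 (cv2) and the standard library are available. Lean on these libraries where they do the work, as an engineer would, in place of code of your own. Each camera call takes 0.05 s, during which the arm holds its last target. There are 200 camera calls.

TASK

Someone left the grill on: first turn its timer knob back to its zero stop. Then take the wooden spatula out of the grill pan and lay it flat on the counter well clear of the pan, stand all the filled ramekins from the placemat upright on the floor of the pan, and slide the loaded pan along the counter into the grill's side channels until it is fully home against the end stops, ready for browning later. Leave the spice jar and the glass beside it where they are.

Things in the scene. Friction and masses are not known exactly. Their poses are not given: they have to be found in the camera images.
- ramekin_a: white ceramic ramekin filled with a gratin: round pot 62 mm across, 42 mm tall, straight sides, 0.1 to 0.2 kg. Starts upright on the thin grey placemat (310 by 235 mm, level with the counter, top at z = 0) on the robot's right. Origin: centre of its underside; z up. Three to five ramekins are present (None if absent), all alike
- ramekin_b: another ramekin, same as ramekin_a (None if absent)
- ramekin_c: another ramekin, same as ramekin_a (None if absent)
- ramekin_d: another ramekin, same as ramekin_a (None if absent)
- ramekin_e: another ramekin, same as ramekin_a (None if absent)
- pan: dark shallow grill pan, loose on the counter, 0.45 to 0.66 kg. Origin: centre of its underside; x axis points away from its handle (into the grill when it goes in), y across, z up. Floor top 4 mm above the origin, inside 166 mm (x) by 224 mm (y), walls 3 mm thick. Holds five ramekins: three in one row, two in the other
- spatula: wooden spatula 190 mm long, 0.05 kg, lying flat in the pan at the start, roughly along the pan's y. Origin: on its underside at the middle of its length; x axis from handle end to blade end, z up. The handle, 14 mm wide and 12 mm thick, runs from x = -95 to +40 mm; the blade, 46 mm wide and 8 mm thick, on to +95 mm. It balances at x = +15 mm
- pan_rim (a point): middle of the edge of the pan's rim flange on the handle side: pan coordinates (-95, 0, 16) mm, axes as the pan's. The flat flange (16 to 19 mm above the counter, its top the highest part of the rim) runs all round: 190 mm over all in x (-95 to +95), 262 mm in y (-131 to +131), corners cropped 6 mm. The body below it is 172 by 230 mm
- pan_grip (a point): middle of the pan's straight black handle, pan coordinates (-155, 0, 30) mm, axes as the pan's. The grip runs along the pan's x from -200 to -115 mm, is 18 mm wide (y) and 24 mm high (18 to 42 mm above the counter); pinch it from above across its width
- grill: fixed stainless countertop grill, a hood 340 mm wide (y), 250 mm deep (x), 200 mm tall, at the robot's left, open front turned to the robot's right. Origin: centre of its footprint at counter height; x axis points from the open front to the back (the way the pan slides in), y across, z up. The pan slides on the counter; 140 mm clear height inside. Its base sheet is level with the counter
- slot_mouth (a point): middle of the grill's open front at counter height: grill coordinates (-125, 0, 0) mm, axes as the grill's. On each side wall a channel takes the pan's flange: channel walls 271 mm apart (4.5 mm play each side), ledges 9 mm deep leave a gap from 11 to 26 mm above the counter. The mouths flare out to 14 mm wider on each side, 28 mm in front of the face
- slot_end (a point): where the pan's origin is when the pan is fully home against the end stops of the channels: grill coordinates (-27, 0, 0) mm, axes as the grill's. The handle side of the flange is then 3 mm inside the front face and the whole handle stands out in front
- timer_grip (a point): on the vertical axis of the timer knob on the grill's top, at grip height, 37 mm above the top (237 mm above the counter), grill coordinates (-66, 90) mm. The knob: a black bar 44 mm long, 14 mm wide, from 25 mm below to 7 mm above this point, on a disc 46 mm across. The point turns with it; its x axis lies along the bar
- timer (a joint): angle of the timer knob, rad: 0 at its zero stop (bar parallel to the grill's x, its white line towards the open front), growing clockwise seen from above, up to 4.3. Starts between 1.0 and 2.3 and stays where it is left; turn it counter-clockwise seen from above to get back to zero. About 0.05 N m turns it
- spice_jar: small closed spice jar, 42 mm across, 62 mm tall, standing among the ramekins on the placemat; to be left alone. Origin: centre of its underside
- tumbler_1: glass tumbler, 76 mm across, 85 mm tall, standing on the counter beyond the placemat and the pan; to be left alone. Origin: centre of its underside

How it is judged:
By the outcome, as a careful person would: the job done as asked, in the order asked, and still so for the second after the job is handed in, with the robot touching nothing.
Of ramekin_a, ramekin_b, ramekin_c, ramekin_d, ramekin_e only 3 to 5 are there at a start; the rules pass over those that are not, and their reading is None.
At some moment in a run one of ramekin_a, ramekin_b, ramekin_c, ramekin_d, ramekin_e may be knocked a few centimetres aside while the robot is not near it.
It also fails if it takes over 210 s, if anything falls off the work surface, if the arm or the gripper's body presses on something with over 40 N, if the wrist force passes 120 N, or if a joint passes its speed limit or range.

## Working session

There is one attempt and no reset: what is moved stays moved. The work goes in short steps, Python scripts to look and compute and a tool call to move; the robot and the scene stay as the last step left them, time stands still between calls to the robot, and variables do not carry over. Pictures are saved under pics/ and viewed, at most 14 in all, crops included, and the job is handed in when it is done.

Besides the shell and the picture viewer there is one more tool, called as name(argument=value, ...), one argument or row to a line, values as JSON. carry_out: Moves the arm, as the interface text tells. Its arguments: {"type":"object","properties":{"plan":{"type":"array"},"newtons":{"type":"number"}},"required":["plan"]}

```bash
ls; mkdir -p pics
python3 - <<'E'
from bench import arm, vision
import cv2, numpy as np
for n in ("side","top"):
    f=vision.grab_frame(n); cv2.imwrite(f"pics/{n}0.png",f[:,:,::-1])
    p=vision.camera_params(n); print(n,{k:(np.round(v,4).tolist()) for k,v in p.items()})
s=arm.get_state(); print(s); print(arm.hold_point_z)
a=cv2.imread("pics/side0.png");b=cv2.imread("pics/top0.png")
E
```

```text
pics
side {'fx': 363.9245, 'fy': 363.9245, 'cx': 257.275, 'cy': 189.0585, 'cam_to_world': [[-0.6976, -0.3948, 0.5979, 0.0126], [-0.7165, 0.3929, -0.5765, 0.5812], [-0.0073, -0.8305, -0.5569, 0.6675], [0.0, 0.0, 0.0, 1.0]]}
top {'fx': 482.0679, 'fy': 482.0679, 'cx': 259.044, 'cy': 185.7065, 'cam_to_world': [[0.0283, -0.9894, 0.1421, 0.3664], [-0.9993, -0.0316, -0.0204, 0.031], [0.0246, -0.1414, -0.9896, 1.7105], [0.0, 0.0, 0.0, 1.0]]}
{'time': 0.1, 'joint_positions': array([-1.27101526e+00,  3.20223215e-01,  1.56554781e+00,  2.37698946e-05,
        1.25740658e+00, -1.99561540e-02]), 'joint_velocities': array([ 2.35997751e-05, -2.41812177e-03, -5.18347188e-03,  8.55505601e-04,
        4.29606145e-04,  1.32280395e-04]), 'joint_torque': array([-6.43817966e-04, -4.16409874e+01, -2.34705663e+01, -4.26056579e-05,
        5.01100294e-03,  2.33615793e-05]), 'ee_pos': array([ 0.18063836, -0.54544153,  0.23057265]), 'ee_rot': array([-3.09998098e+00, -4.99843665e-01,  3.11876141e-04]), 'force': array([ 0.1714176 , -0.35131252,  0.13694422]), 'torque': array([ 0.00677126, -0.03449846,  0.0222787 ]), 'gripper_force': 0.0, 'finger_gap': 0.0853271525995735}
0.0187
```

View pics/top0.png

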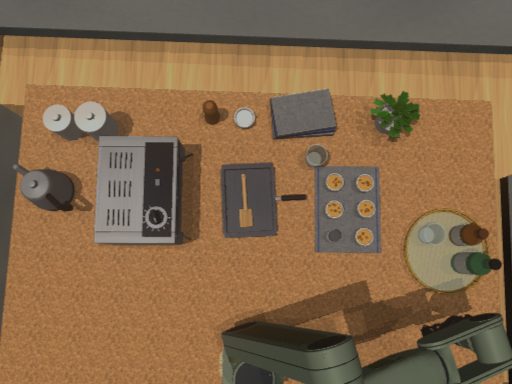

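View pics/side0.png

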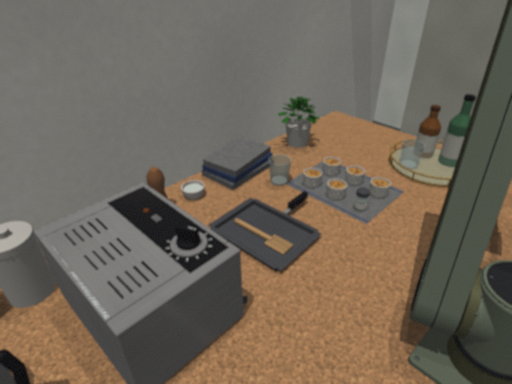

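The top view shows the grill on the left (95–182, 135–245) with its knob near (157,217). The pan is at (222–277, 163–237) with its handle to (305,197). The mat at (315–380, 167–252) holds five ramekins at (334,182), (365,183), (334,209), (366,209) and (364,237), with the jar at (334,236). The tumbler is at (317,156). The side view agrees. Next I'll zoom both.

```bash
cat > h.py <<'E'
from bench import arm, vision
import cv2, numpy as np
from scipy.optimize import least_squares
P={n:vision.camera_params(n) for n in ("side","top")}
for p in P.values(): p["cam_to_world"]=np.array(p["cam_to_world"])
def ray(n,uv):
    p=P[n];M=p["cam_to_world"]
    d=M[:3,:3]@[(uv[0]-p["cx"])/p["fx"],(uv[1]-p["cy"])/p["fy"],1]
    return M[:3,3],d/np.linalg.norm(d)
def onz(n,uv,z):
    o,d=ray(n,uv); return o+d*(z-o[2])/d[2]
def proj(n,X):
    p=P[n];c=np.linalg.inv(p["cam_to_world"])@np.append(X,1)
    return np.array([p["fx"]*c[0]/c[2]+p["cx"],p["fy"]*c[1]/c[2]+p["cy"]])
def tri(uvs,uvt):
    "point nearest to both rays, and their miss distance"
    (o,d),(q,e)=ray("side",uvs),ray("top",uvt)
    t=np.linalg.lstsq(np.c_[d,-e],q-o,rcond=None)[0]
    a,b=o+t[0]*d,q+t[1]*e
    return (a+b)/2,np.linalg.norm(a-b)
def blobs(n,img,lo,hi,box,amin=15):
    x0,y0,x1,y1=box
    m=cv2.inRange(cv2.cvtColor(img[y0:y1,x0:x1],cv2.COLOR_RGB2HSV),lo,hi)
    k,_,st,c=cv2.connectedComponentsWithStats(m)
    return [(int(st[i,4]),c[i]+[x0,y0],st[i,:4]+[x0,y0,0,0]) for i in range(1,k) if st[i,4]>=amin]
E
python3 - <<'E'
import cv2
t=cv2.imread("pics/top0.png");s=cv2.imread("pics/side0.png")
cv2.imwrite("pics/tz.png",cv2.resize(t[130:260,90:270],None,fx=4.4,fy=4.4,interpolation=cv2.INTER_CUBIC))
cv2.imwrite("pics/tz2.png",cv2.resize(t[140:260,215:385],None,fx=4.7,fy=4.7,interpolation=cv2.INTER_CUBIC))
cv2.imwrite("pics/sz.png",cv2.resize(s[150:300,150:330],None,fx=4,fy=4,interpolation=cv2.INTER_CUBIC))
E
```

```text
(no output)
```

View pics/tz.png

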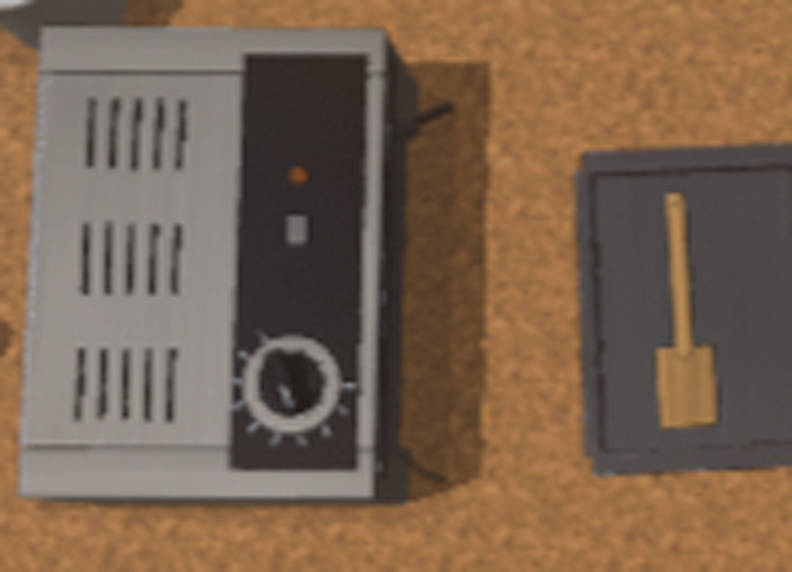

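View pics/sz.png

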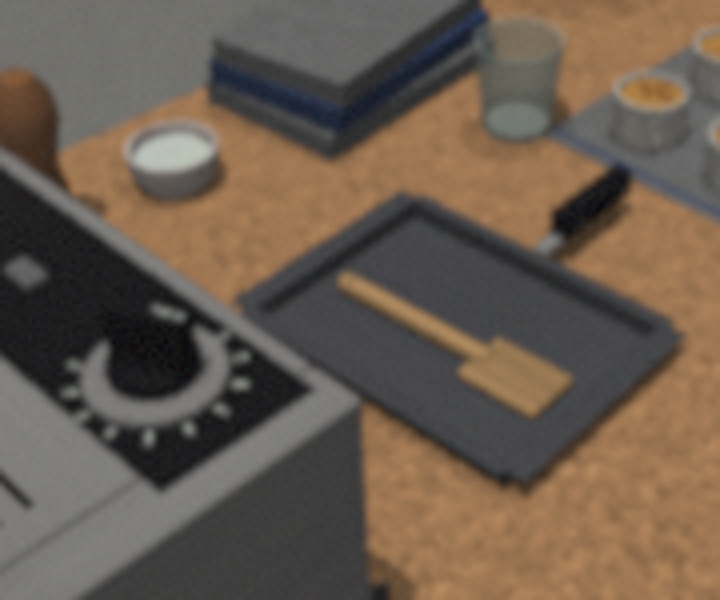

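View pics/tz2.png

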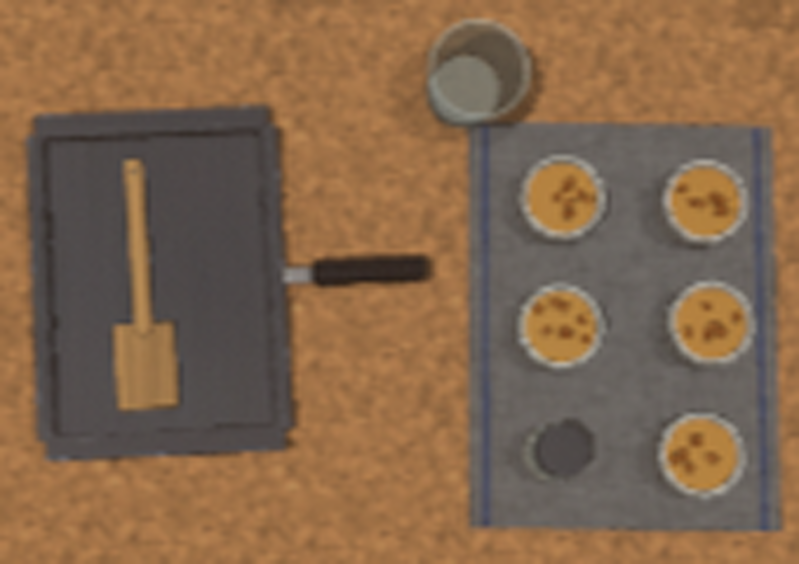

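The crops show the spatula in the pan with its blade at the bottom (towards the robot), and the pan handle pointing at the mat. The knob is at about (156,217) in the top frame, with a pale line below-left of its centre. I need a close-up of the knob plus numbers for everything else.

Run:
```python
from h import *
t=cv2.imread("pics/top0.png");s=cv2.imread("pics/side0.png")
a=cv2.resize(t[203:231,142:170],(390,390),interpolation=cv2.INTER_NEAREST);b=cv2.resize(s[215:263,163:211],(390,390),interpolation=cv2.INTER_NEAREST)
g=lambda i:(255*(i/255.)**.5).astype('uint8')
cv2.imwrite("pics/knob.png",np.hstack([g(a),g(b)]))
t=t[:,:,::-1].copy();s=s[:,:,::-1].copy()
# ramekin gratin + spatula: orange
print("top"); 
for b in blobs("top",t,(10,120,120),(28,255,255),(315,165,382,255),20): print(b[0],np.round(b[1],1),b[2])
print("side")
for b in blobs("side",s,(8,110,100),(28,255,255),(290,150,400,210),8): print(b[0],np.round(b[1],1),b[2])
```

```text
top
166 [371.4 184.7] [326 165  56  74]
163 [334.3 181.6] [328 175  14  14]
163 [364.6 182.5] [358 176  14  14]
171 [333.8 209.1] [327 202  15  15]
167 [365.9 208.4] [359 202  15  14]
171 [363.9 236.3] [357 229  15  15]
134 [348.  253.5] [315 253  67   2]
side
1949 [348.4 161.2] [290 150 110  38]
59 [331.8 161.3] [326 159  13   6]
67 [355.1 170.5] [348 168  15   6]
72 [312.5 172.6] [306 170  14   7]
83 [379.9 182.3] [373 179  15   7]
84 [336.8 184. ] [330 181  15   7]
85 [293.4 193.2] [290 187  11  14]
245 [314.4 204.9] [299 196  36  14]
107 [394.2 205. ] [385 197  15  13]
```

View pics/knob.png

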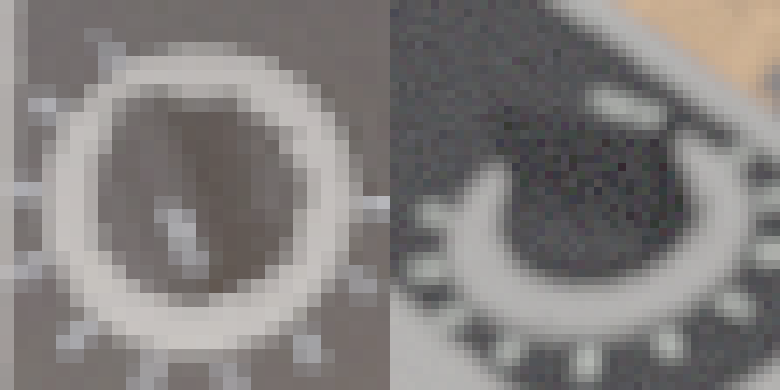

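The close-up shows the knob's white line running from about (165,210) to (205,275) in the crop, i.e. from the axis down and to the right. That puts the bar about 1 rad clockwise from the front. Next I'll measure edges with sub-pixel line fits and triangulate.

```bash
cat >> h.py <<'E'
def edge(img,a,b,r=4,k=40,ab=False):
    "line fitted to the strongest edge near segment a-b; returns point, direction, rms"
    g=cv2.GaussianBlur(img,(3,3),0).astype(np.float32)
    a,b=np.float32(a),np.float32(b);d=(b-a)/np.linalg.norm(b-a);nn=np.float32([-d[1],d[0]])
    o=np.arange(-r,r+.01,.25,dtype=np.float32);pts=[]
    for f in np.linspace(.1,.9,k):
        q=(a+f*(b-a)+o[:,None]*nn).astype(np.float32)
        v=cv2.remap(g,q[None,:,0],q[None,:,1],cv2.INTER_LINEAR)[0]
        w=np.abs(np.diff(v,axis=0)).sum(1)
        i=w.argmax();sl=slice(max(i-4,0),i+5)
        pts.append(a+f*(b-a)+nn*np.average((o[1:]+o[:-1])[sl]/2,weights=w[sl]))
    pts=np.float32(pts)
    vx,vy,x,y=cv2.fitLine(pts,cv2.DIST_HUBER,0,.01,.01).ravel()
    e=(pts-[x,y])@np.array([-vy,vx])
    return np.array([x,y]),np.array([vx,vy]),float(np.median(abs(e)))
def cross(l,m):
    t=np.linalg.solve(np.c_[l[1],-m[1]],m[0]-l[0]); return l[0]+t[0]*l[1]
def quad(img,c,r=4):
    L=[edge(img,c[i],c[(i+1)%4],r) for i in range(4)]
    return [cross(L[i-1],L[i]) for i in range(4)],[l[2] for l in L]
E
python3 - <<'E'
from h import *
t=cv2.imread("pics/top0.png")[:,:,::-1].copy();s=cv2.imread("pics/side0.png")[:,:,::-1].copy()
f=lambda n,x,y:{'t':((x+.5)/4.4-.5+90,(y+.5)/4.4-.5+130),'u':((x+.5)/4.7-.5+215,(y+.5)/4.7-.5+140),'s':((x+.5)/4-.5+150,(y+.5)/4-.5+150)}[n]
R=lambda v:np.round(v,4).tolist()
def rect(name,pts):
    pts=np.array(pts)
    print(name,"c",R(pts.mean(0)),"sides",R([np.linalg.norm(pts[i]-pts[(i+1)%4]) for i in range(4)]),"ang deg",R([np.degrees(np.arctan2(*(pts[(i+1)%4]-pts[i])[[1,0]])) for i in range(4)]))
for r in (2.5,4):
    c,e=quad(t,[f('t',40,28),f('t',387,28),f('t',375,497),f('t',20,497)],r); print(R(c),R(e)); rect("grill",[onz("top",x,.2) for x in c])
    c,e=quad(t,[f('u',32,115),f('u',272,107),f('u',293,447),f('u',47,459)],r); print(R(c),R(e)); rect("pan",[onz("top",x,.019) for x in c])
    c2,e=quad(s,[f('s',240,297),f('s',410,195),f('s',682,340),f('s',510,485)],r);print(R(c2),R(e));rect("pan side",[onz("side",x,.019) for x in c2])
    for i,j in ((3,3),(0,0),(1,1),(2,2)): print(i,R(tri(c2[i],c[j])[0]))
T=[(334.3,181.6),(364.6,182.5),(333.8,209.1),(365.9,208.4),(363.9,236.3)]
S=[(312.5,172.6),(331.8,161.3),(336.8,184.),(355.1,170.5),(379.9,182.3)]
for a,b in zip(S,T):
    x,m=tri(a,b); print("ram",R(x),"miss",R(m),"at z=.038",R(onz("top",b,.038)))
# spatula
for n,i,box in (("top",t,(232,165,262,232)),("side",s,(220,205,300,260))):
    for b in blobs(n,i,(10,90,120),(28,255,255),box,40): print(n,b[0],R(b[1]),b[2])
# handle dark
for a,b in (((215,0),(0,0)),): pass
E
```

```text
[[98.44010162353516, 135.36109924316406], [177.1667938232422, 135.79930114746094], [174.3031005859375, 242.6457061767578], [93.0425033569336, 242.51820373535156]] [0.1333, 0.2179, 0.021, 0.1942]
grill c [0.5629, 0.3869, 0.2] sides [0.25, 0.3397, 0.2499, 0.3393] ang deg [-88.35, -178.4954, 91.5698, 1.5122]
[[219.91229248046875, 163.79310607910156], [273.7966003417969, 161.76220703125], [278.2428894042969, 235.19900512695312], [222.8292999267578, 238.260498046875]] [0.1861, 0.1455, 0.2063, 0.1304]
pan c [0.5595, 0.0312, 0.019] sides [0.1923, 0.2617, 0.1937, 0.2641] ang deg [-85.9082, -175.2122, 94.8241, 4.4837]
[[206.99490356445312, 224.66690063476562], [251.46119689941406, 196.49839782714844], [323.7532043457031, 234.22000122070312], [277.2345886230469, 273.2326965332031]] [0.1477, 0.1061, 0.0349, 0.0597]
pan side c [0.5538, 0.0371, 0.019] sides [0.1831, 0.2664, 0.1918, 0.2621] ang deg [-86.2643, -176.4932, 92.4052, 1.6087]
3 [0.4223, 0.1189, 0.0091]
0 [0.6819, 0.1359, 0.019]
1 [0.6986, -0.0545, 0.0126]
2 [0.4359, -0.0776, 0.0052]
[[98.44010162353516, 135.36109924316406], [177.0684051
[... 957 characters left out ...]
0.012]
2 [0.4337, -0.0786, 0.0087]
ram [0.6292, -0.2683, 0.0384] miss 0.0008 at z=.038 [0.6296, -0.2681, 0.038]
ram [0.6294, -0.3756, 0.0384] miss 0.0009 at z=.038 [0.6299, -0.3755, 0.038]
ram [0.5316, -0.2673, 0.0387] miss 0.0016 at z=.038 [0.5323, -0.267, 0.038]
ram [0.5377, -0.3801, 0.038] miss 0.0012 at z=.038 [0.5383, -0.3798, 0.038]
ram [0.4406, -0.3724, 0.0388] miss 0.0004 at z=.038 [0.4408, -0.3725, 0.038]
top 369 [244.7371, 207.4499] [239 174  14  53]
side 114 [225.8772, 208.4825] [220 205  18  12]
side 73 [279.3562, 206.9178] [269 205  19   7]
side 53 [296.5283, 214.8491] [292 209   8  11]
side 449 [268.7973, 238.0512] [235 218  57  36]
side 57 [244.807, 256.5439] [241 252  12   8]
```

Measured: five ramekins at z≈0.038 with ray misses of about 1 mm, the grill top at 250×340 mm, and the pan at about 192×263 mm. All of these match the given sizes. Now the knob line, spatula and handle.

Run:
```python
from h import *
t=cv2.imread("pics/top0.png")[:,:,::-1].copy();s=cv2.imread("pics/side0.png")[:,:,::-1].copy()
R=lambda v:np.round(v,4).tolist()
a=np.radians(91.55);gx=np.array([np.cos(a),np.sin(a)]);gy=np.array([-gx[1],gx[0]]);gc=np.array([.5629,.387])
k=gc-.066*gx+.09*gy;print("knob",R(k),"proj .237",R(proj("top",[*k,.237])),R(proj("side",[*k,.237])),"front dir",R(-gx), "end",R(gc-.027*gx),"mouth",R(gc-.125*gx))
print("proj .2",R(proj("top",[*k,.2])),R(proj("side",[*k,.2])))
# white line in knob: bright pixels inside the disc
g=t[203:231,142:170].min(2).astype(int)
print(g[12:23,7:20])
m=np.zeros_like(g);m[13:21,10:16]=np.clip(g[13:21,10:16]-55,0,None)
ys,xs=np.nonzero(m);w=m[ys,xs];p=np.c_[xs,ys]+[142,203];c=np.average(p,axis=0,weights=w)
W=np.array([onz("top",q,.244)[:2] for q in p]);C=np.average(W,axis=0,weights=w)
ev,V=np.linalg.eigh(np.cov((W-C).T,aweights=w));d=V[:,1]
print("line centre",R(C),"off axis",R(C-k),"deg",np.degrees(np.arctan2(*(C-k)[::-1])),"pca deg",np.degrees(np.arctan2(d[1],d[0])),ev)
# spatula
for n,i,box in (("top",t,(237,172,255,229)),("side",s,(232,215,295,258))):
    x0,y0,x1,y1=box
    mm=cv2.inRange(cv2.cvtColor(i[y0:y1,x0:x1],cv2.COLOR_RGB2HSV),(10,80,90),(28,255,255))
    q=np.argwhere(mm)[:,::-1]+[x0,y0]
    W=np.array([onz(n,u,.013)[:2] for u in q]);C=W.mean(0);ev,V=np.linalg.eigh(np.cov((W-C).T));d=V[:,1]
    d=d*np.sign(-d[0]);u=(W-C)@d;e=(W-C)@[-d[1],d[0]]
    print(n,"ends",R(C+d*u.min()),R(C+d*u.max()),"len",R(np.ptp(u)),"dir",np.degrees(np.arctan2(d[1],d[0])))
    h=[ (W[(u>x)&(u<x+.02)]).mean(0) for x in np.arange(u.min(),u.max()-.02,.02)];print(R(h))
# handle
for n,i,box in (("top",t,(278,188,310,206)),("side",s,(285,188,310,216))):
    b=blobs(n,i,(0,0,0),(180,255,55),box,20);print(n,[(x[0],R(x[1]),x[2].tolist()) for x in b],[R(onz(n,x[1],.04)) for x in b])
```

```text
knob [0.4747, 0.3186] proj .237 [153.7429, 215.9708] [185.795, 228.2531] front dir [0.027, -0.9996] end [0.5636, 0.36] mouth [0.5663, 0.262]
proj .2 [156.0137, 216.9111] [188.0784, 243.332]
[[ 55  41  40  44  46  43  35  27  29  30  32  41  45]
 [ 51  46  42  42  45  44  39  29  27  31  31  40  45]
 [ 47  48  43  41  61  62  39  33  30  29  31  41  47]
 [ 47  48  44  42  80 104  78  34  29  30  33  35  41]
 [ 68  49  48  42  54 112 114  38  31  28  29  30  35]
 [ 67  48  48  44  44  91  98  50  32  28  29  33  33]
 [112  65  51  47  45  68  92  80  36  28  29  29  43]
 [139 107  53  51  45  47  65  62  30  27  29  36  88]
 [143 137 109  66  51  39  39  35  26  37  70 104 122]
 [142 142 138 130 113  80  64  65 100 122 118 129 137]
 [140 147 145 145 141 136 134 134 139 142 139 141 145]]
line centre [0.4636, 0.3145] off axis [-0.0111, -0.0041] deg -159.6468627262126 pca deg -162.0575161600553 [6.33697153e-06 1.98839703e-05]
top ends [0.6509, 0.0552] [0.4629, 0.0374] len 0.1888 dir -174.58998079354726
[[0.6408, 0.0542], [0.6212, 0.052], [0.6016, 0.0509], [0.5808, 0.0489], [0.5615, 0.046], [0.5409, 0.0449], [0.5205, 0.0434], [0.5017, 0.0403], [0.4818, 0.0395]]
side ends [0.6502, 0.0629] [0.4575, 0.0486] len 0.1932 dir -175.74285952694186
[[0.6396, 0.0563], [0.6209, 0.0546], [0.6007, 0.0534], [0.5804, 0.0513], [0.5609, 0.0489], [0.5376, 0.069], [0.5192, 0.0674], [0.5011, 0.0472], [0.4812, 0.0441]]
top [(100, [293.25, 197.23], [282, 195, 23, 6])] [[0.5694, -0.1241, 0.04]]
side [(148, [297.3986, 200.7027], [289, 192, 18, 18])] [[0.5585, -0.1092, 0.04]]
```

carry_out(
  plan=[0, 0, 0.2, 0, 0, 0, 1, 0.35, 1, 0.25, 0, 0, 0, 1, 0.35, 1, 0.25, 0, 0, 0, 1, 0.35, 1, 0.25, 0, 0, 0, 1, 0.35, 1, 0.25, 0, 0, 0, 1, 0.35, 1, 0.25, 0, 0, 0, 1, 0.35, 1, 0.25, 0, 0, 0, 1, 0.35, 1, 0.25, 0, 0, 0, 1, 0.35, 1, 0.25, 0, 0, 0, 1, 0.35, 1, 0.25, 0, 0, 0, 1],
)

```text
time: 1.1
ee_pos: [0.3209, -0.1429, 0.3317]
ee_rot: [-3.1, -0.504, -0.002]
force: [1.0, -0.4, 0.1]
finger_gap: 0.0852
gripper_force: 0.0
```

carry_out(
  plan=[0.38, 1, 0, 0, 0, 0, 1, 0.38, 1, 0, 0, 0, 0, 1, 0.38, 1, 0, 0, 0, 0, 1, 0.38, 1, 0, 0, 0, 0, 1, 0.38, 1, 0, 0, 0, 0, 1, 0.38, 1, 0, 0, 0, 0, 1, 0.38, 1, 0, 0, 0, 0, 1, 0.38, 1, 0, 0, 0, 0, 1, 0.38, 1, 0, 0, 0, 0, 1, 0.38, 1, 0, 0, 0, 0, 1],
)

```text
time: 2.1
ee_pos: [0.4734, 0.2573, 0.3297]
ee_rot: [-3.1, -0.506, 0.003]
force: [-1.2, -0.3, -0.5]
finger_gap: 0.0854
gripper_force: 0.0
```

carry_out(
  plan=[0.004, 0.162, 0, 0, 0, 0, 1, 0.004, 0.162, 0, 0, 0, 0, 1, 0.004, 0.162, -0.1, 0, 0, 0, 1, 0.004, 0.162, -0.2, 0, 0, 0, 1, 0.004, 0.162, -0.28, 0, 0, 0, 1, 0.004, 0.162, -0.28, 0, 0, 0, 1],
)

```text
time: 2.7
ee_pos: [0.4716, 0.3163, 0.2148]
ee_rot: [3.097, 0.499, -0.016]
force: [0.1, 0.2, -0.5]
finger_gap: 0.0854
gripper_force: 0.0
```

carry_out(
  plan=[0, 0, 0, 0, 0, 0, 0, 0, 0, 0, 0, 0, 0, 0, 0, 0, 0, 0, 0, 0, 0, 0, 0, 0, 0, 0, 0, 0, 0, 0, 0, 0, 0, 0, 0, 0, 0, 0, 0, 0, 0, 0, 0, 0, 0, 0, 0, 0, 0, 0, 0, 0, 0, 0, 0, 0, 0, 0, 0, 0, 0, 0, 0, 0, 0, 0, 0, 0, 0, 0],
  newtons=30,
)

```text
time: 3.7
ee_pos: [0.4749, 0.3187, 0.2204]
ee_rot: [3.101, 0.5, 0.003]
force: [0.7, -1.9, 4.6]
finger_gap: 0.0133
gripper_force: 36.9
```

Run:
```python
from h import *
s=arm.get_state();print(s['ee_pos'],s['finger_gap'],s['force'],s['torque'],s['joint_positions'])
a=vision.grab_frame("side");b=vision.grab_frame("top")
A=cv2.resize(a[180:280,140:240],(390,390),interpolation=cv2.INTER_CUBIC);B=cv2.resize(b[180:260,120:200],(390,390),interpolation=cv2.INTER_CUBIC)
cv2.imwrite("pics/k2.png",np.hstack([A,B])[:,:,::-1])
```

```text
[0.47486343 0.31865485 0.22039697] 0.013299605990171041 [ 0.73402086 -1.8780821   4.64145503] [-0.44826401  0.00422059 -0.00308445] [ 5.71532755e-01  3.21034486e-01  1.59066301e+00 -1.17416397e-03
  1.22850469e+00  1.82283556e+00]
```

View pics/k2.png

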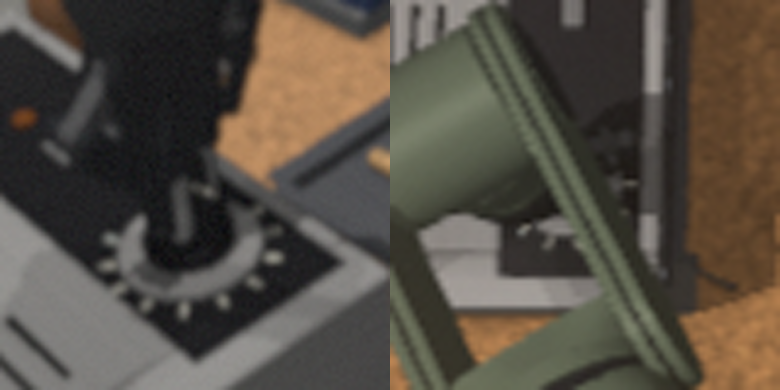

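The side crop shows the fingers closed on the bar, with a gap of 13.3 mm against its 14 mm width. Turning counter-clockwise.

carry_out(
  plan=[0, 0, 0, 0, 0, 0.04, 0, 0, 0, 0, 0, 0, 0.08, 0, 0, 0, 0, 0, 0, 0.12, 0, 0, 0, 0, 0, 0, 0.16, 0, 0, 0, 0, 0, 0, 0.2, 0, 0, 0, 0, 0, 0, 0.24, 0, 0, 0, 0, 0, 0, 0.28, 0, 0, 0, 0, 0, 0, 0.32, 0, 0, 0, 0, 0, 0, 0.35, 0, 0, 0, 0, 0, 0, 0.35, 0],
)

```text
time: 4.8
ee_pos: [0.4743, 0.3191, 0.2204]
ee_rot: [-2.381, -2.049, -0.002]
force: [-0.9, -1.3, 6.3]
finger_gap: 0.0133
gripper_force: 37.0
```

Run:
```python
from h import *
s=arm.get_state();print(s['ee_pos'],s['ee_rot'],s['finger_gap'],s['force'],s['torque'],s['joint_positions'])
```

```text
[0.47425489 0.31911529 0.22040674] [-2.38133728e+00 -2.04869522e+00 -1.50729121e-03] 0.013292896295961918 [-0.93989695 -1.26585639  6.33687949] [-0.19340167  0.25597617  0.07094728] [5.71948811e-01 3.20862392e-01 1.59089234e+00 4.22191636e-04
 1.22892446e+00 7.21702066e-01]
```

carry_out(
  plan=[0, 0, 0, 0, 0, 0.03, 0, 0, 0, 0, 0, 0, 0.05, 0, 0, 0, 0, 0, 0, 0.06, 0, 0, 0, 0, 0, 0, 0.06, 0],
)

```text
time: 5.2
ee_pos: [0.4742, 0.3192, 0.2204]
ee_rot: [-2.181, -2.26, -0.002]
force: [-0.9, -1.3, 5.2]
finger_gap: 0.013
gripper_force: 37.2
```

Run:
```python
from h import *
s=arm.get_state();print(s['ee_pos'],s['finger_gap'],s['force'],s['torque'],s['joint_positions'][[0,5]]@[1,-1])
```

```text
[0.47415241 0.31920026 0.22041455] 0.012995529143138345 [-0.90924686 -1.2891596   5.2028622 ] [-0.21472004  0.31267903 -0.48227209] 0.03627643110099088
```

Torque jumped to 0.48 N m within 0.5° of the expected zero angle, so the stop is reached. Releasing, rising and heading for the spatula.

carry_out(
  plan=[0, 0, 0, 0, 0, 0, 1, 0, 0, 0, 0, 0, 0, 1, 0, 0, 0, 0, 0, 0, 1, 0, 0, 0, 0, 0, 0, 1, 0, 0, 0.1, 0, 0, 0, 1, 0, 0, 0.2, 0, 0, 0, 1, 0, 0, 0.28, 0, 0, 0, 1, 0, 0, 0.28, 0, 0, 0, 1],
)

```text
time: 6.0
ee_pos: [0.476, 0.32, 0.3365]
ee_rot: [2.178, 2.261, 0.016]
force: [0.5, -0.0, 0.8]
finger_gap: 0.0853
gripper_force: 0.0
```

carry_out(
  plan=[0.18, -0.68, 0, 0, 0, -0.48, 1, 0.18, -0.68, 0, 0, 0, -0.48, 1, 0.18, -0.68, 0, 0, 0, -0.48, 1, 0.18, -0.68, 0, 0, 0, -0.48, 1, 0.18, -0.68, 0, 0, 0, -0.48, 1, 0.18, -0.68, 0, 0, 0, -0.48, 1, 0.18, -0.68, 0, 0, 0, -0.48, 1, 0.18, -0.68, 0, 0, 0, -0.48, 1, 0.18, -0.68, 0, 0, 0, -0.48, 1, 0.18, -0.68, 0, 0, 0, -0.48, 1],
)

```text
time: 7.0
ee_pos: [0.546, 0.0467, 0.33]
ee_rot: [3.138, 0.159, -0.003]
force: [-0.2, -0.2, 0.2]
finger_gap: 0.0856
gripper_force: 0.0
```

carry_out(
  plan=[0, 0, -0.1, 0, 0, -0.03, 0.6, 0, 0, -0.2, 0, 0, -0.03, 0.6, 0, 0, -0.3, 0, 0, -0.03, 0.6, 0, 0, -0.4, 0, 0, -0.03, 0.6, 0, 0, -0.4, 0, 0, -0.03, 0.6],
)

```text
time: 7.5
ee_pos: [0.5418, 0.0467, 0.1653]
ee_rot: [3.141, 0.021, -0.022]
force: [-0.9, 0.0, 0.4]
finger_gap: 0.0519
gripper_force: 0.0
```

Run:
```python
from h import *
s=arm.get_state();print(s['ee_pos'],s['ee_rot'],s['finger_gap'],s['force'],s['joint_positions'][[0,5]]@[1,-1])
a=vision.grab_frame("side");b=vision.grab_frame("top")
A=cv2.resize(a[120:300,160:340],(400,400),interpolation=cv2.INTER_CUBIC);B=cv2.resize(b[130:260,90:220],(400,400),interpolation=cv2.INTER_CUBIC)
cv2.imwrite("pics/k3.png",np.hstack([A,B])[:,:,::-1])
```

```text
[0.54182817 0.04667627 0.1652918 ] [ 3.14063643  0.02139186 -0.02180946] 0.05186264612114311 [-0.91803776  0.00459422  0.43418975] -1.557174724909914
```

View pics/k3.png

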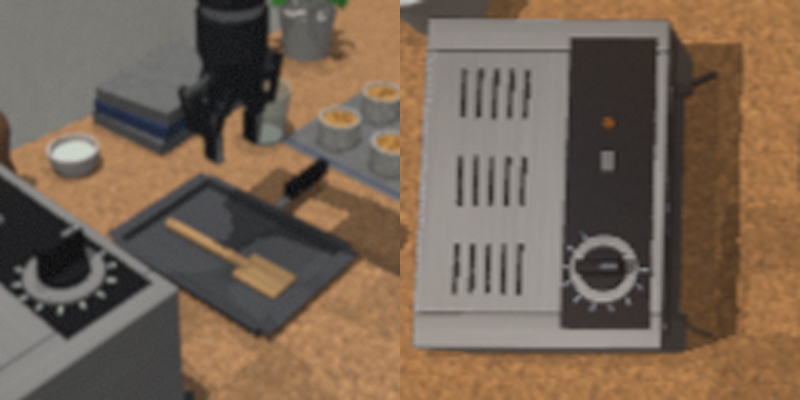

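The knob's white line now points at the open front, so the timer is at zero. The spatula is undisturbed. I over-turned by 4.6°, which I'll undo on the way down.

carry_out(
  plan=[0, 0, 0, 0, 0, 0.026, 0.6, 0, 0, -0.1, 0, 0, 0.026, 0.6, 0, 0, -0.2, 0, 0, 0.026, 0.6, 0, 0, -0.3, 0, 0, 0.026, 0.6, 0, 0, -0.36, 0, 0, 0.026, 0.6, 0, 0, -0.39, 0, 0, 0.026, 0.6, 0, 0, -0.4, 0, 0, 0.026, 0.6, 0, 0, -0.4, 0, 0, 0.026, 0.6, 0, 0, -0.4, 0, 0, 0.026, 0.6],
)

```text
time: 8.5
ee_pos: [0.5479, 0.0471, 0.0131]
ee_rot: [3.138, 0.15, 0.006]
force: [-0.3, -0.4, 0.6]
finger_gap: 0.0514
gripper_force: 0.0
```

carry_out(
  plan=[0, 0, -0.006, 0, 0, 0, 0.3, 0, 0, -0.006, 0, 0, 0, 0, 0, 0, -0.006, 0, 0, 0, 0, 0, 0, -0.006, 0, 0, 0, 0, 0, 0, -0.006, 0, 0, 0, 0, 0, 0, -0.006, 0, 0, 0, 0, 0, 0, -0.006, 0, 0, 0, 0, 0, 0, -0.006, 0, 0, 0, 0],
  newtons=30,
)

```text
time: 9.3
ee_pos: [0.5467, 0.047, 0.0096]
ee_rot: [3.138, 0.15, 0.001]
force: [-0.8, -0.0, 5.8]
finger_gap: 0.0127
gripper_force: 30.8
```

carry_out(
  plan=[0, 0, 0.05, 0, 0, 0, 0, 0, 0, 0.12, 0, 0, 0, 0, 0, 0, 0.22, 0, 0, 0, 0, 0, 0, 0.3, 0, 0, 0, 0, 0, 0, 0.3, 0, 0, 0, 0],
)

```text
time: 9.8
ee_pos: [0.5493, 0.0471, 0.1333]
ee_rot: [-3.138, -0.15, -0.015]
force: [1.4, 0.2, -0.7]
finger_gap: 0.0129
gripper_force: 30.1
```

carry_out(
  plan=[-0.1, -0.1, 0, 0, 0, 0.04, 0, -0.2, -0.2, 0, 0, 0, 0.08, 0, -0.3, -0.3, 0, 0, 0, 0.12, 0, -0.4, -0.4, 0, 0, 0, 0.16, 0, -0.5, -0.5, 0, 0, 0, 0.2, 0, -0.57, -0.57, 0, 0, 0, 0.24, 0, -0.57, -0.62, 0, 0, 0, 0.28, 0, -0.57, -0.62, 0, 0, 0, 0.32, 0, -0.57, -0.62, 0, 0, 0, 0.36, 0, -0.57, -0.62, 0, 0, 0, 0.4, 0],
)

```text
time: 10.8
ee_pos: [0.3173, -0.2012, 0.128]
ee_rot: [-2.446, -1.969, 0.001]
force: [0.0, -1.0, -0.6]
finger_gap: 0.013
gripper_force: 30.1
```

carry_out(
  plan=[0, 0, 0, 0, 0, 0.04, 0, 0, 0, 0, 0, 0, 0.08, 0, 0, 0, 0, 0, 0, 0.1, 0, 0, 0, -0.1, 0, 0, 0.1, 0, 0, 0, -0.2, 0, 0, 0.1, 0, 0, 0, -0.26, 0, 0, 0.1, 0, 0, 0, -0.28, 0, 0, 0.1, 0, 0, 0, -0.28, 0, 0, 0.1, 0, 0, 0, -0.28, 0, 0, 0.1, 0, 0, 0, -0.28, 0, 0, 0.1, 0],
)

```text
time: 11.8
ee_pos: [0.3192, -0.2016, 0.0179]
ee_rot: [2.111, 2.323, 0.001]
force: [0.2, 0.6, -0.1]
finger_gap: 0.0127
gripper_force: 30.1
```

carry_out(
  plan=[0, 0, -0.015, 0, 0, 0, 0, 0, 0, -0.028, 0, 0, 0, 0, 0, 0, -0.028, 0, 0, 0, 0, 0, 0, -0.028, 0, 0, 0, 0.5, 0, 0, -0.028, 0, 0, 0, 0.5, 0, 0, -0.028, 0, 0, 0, 0.5, 0, 0, 0.1, 0, 0, 0, 0.5, 0, 0, 0.2, 0, 0, 0, 0.5, 0, 0, 0.3, 0, 0, 0, 1, 0, 0, 0.45, 0, 0, 0, 1],
)

```text
time: 12.8
ee_pos: [0.3173, -0.2004, 0.1879]
ee_rot: [-2.112, -2.323, 0.0]
force: [1.3, -1.4, -0.6]
finger_gap: 0.0705
gripper_force: 0.0
```

Run:
```python
from h import *
s=arm.get_state();print(s['ee_pos'],s['ee_rot'],s['finger_gap'],s['force'],s['joint_positions'][[0,5]]@[1,-1])
a=vision.grab_frame("side");b=vision.grab_frame("top")
cv2.imwrite("pics/t4.png",b[:,:,::-1]);cv2.imwrite("pics/s4.png",a[:,:,::-1])
cv2.imwrite("pics/k4.png",cv2.resize(np.hstack([a[130:300,190:420],b[130:300,210:400]]),None,fx=1.9,fy=1.9)[:,:,::-1])
```

```text
[ 0.31729314 -0.20036095  0.1879104 ] [-2.11157253e+00 -2.32295535e+00  4.92913329e-04] 0.07054424517967653 [ 1.33684574 -1.43740744 -0.58619159] 0.09527720803096862
```

View pics/k4.png

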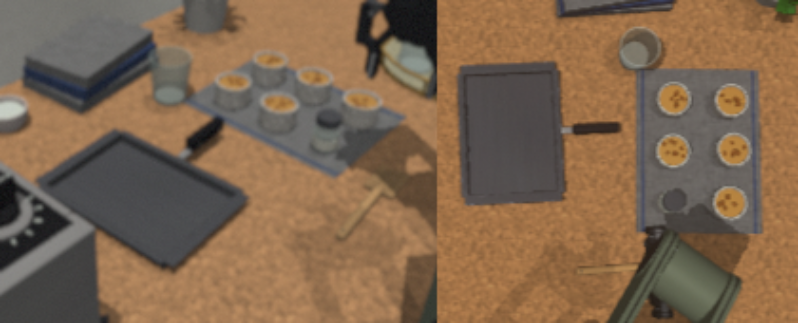

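The spatula lies flat on the counter at about (0.32,-0.2), clear of the pan. Re-measuring the empty pan and the ramekins.

```bash
cat >> h.py <<'E'
R=lambda v:np.round(v,4).tolist()
def rams(t,s,box=(215,150,385,255)):
    out=[]
    B=[b for b in blobs("side",s,(8,110,100),(28,255,255),(180,130,420,290),8)]
    for a,c,r in blobs("top",t,(10,120,120),(28,255,255),box,60):
        if a>260 or max(r[2:])>19: continue
        g=proj("side",onz("top",c,.039))
        d=[np.linalg.norm(b[1]-g) for b in B]; i=int(np.argmin(d))
        x,m=tri(B[i][1],c) if d[i]<5 else (onz("top",c,.039),None)
        out.append(x); print("ram",R(onz("top",c,.039)[:2]),"tri",R(x),m and round(m,4),a)
    return out
def pan(t,c0,dirdeg):
    "pan centre/direction from rim quad seeded at c0"
    a=np.radians(dirdeg);x=np.array([np.cos(a),np.sin(a)]);y=np.array([-x[1],x[0]])
    w=[np.array([*(np.array(c0)+i*.095*x+j*.131*y),.019]) for i,j in((1,-1),(-1,-1),(-1,1),(1,1))]
    c,e=quad(t,[proj("top",q) for q in w],3.5)
    q=np.array([onz("top",u,.019)[:2] for u in c])
    dx=(q[0]-q[1])+(q[3]-q[2]);dy=(q[2]-q[1])+(q[3]-q[0])
    d=np.array([dx,[dy[1],-dy[0]]]);an=np.degrees(np.arctan2(d[:,1],d[:,0]))
    print("pan",R(q.mean(0)),"x dir by x-sides, y-sides",R(an),"size",R(np.linalg.norm(dx)/2),R(np.linalg.norm(dy)/2),"rms",R(e))
    return q.mean(0),np.average(an,weights=[1,2])
E
python3 - <<'E'
from h import *
t=cv2.imread("pics/top0.png")[:,:,::-1].copy()
t=cv2.imread("pics/t4.png")[:,:,::-1].copy();s=cv2.imread("pics/s4.png")[:,:,::-1].copy()
c,a=pan(t,(.5595,.0314),94.6)
rams(t,s)
x=np.array([np.cos(np.radians(a)),np.sin(np.radians(a))]);print("grip pred",c-.155*x)
b=blobs("top",t,(0,0,0),(180,255,50),(278,188,310,206),20);print([R(onz("top",q[1],.042)) for q in b],[q[2] for q in b])
# pan corner heights from both views: near-right corner
S=quad(s,[proj("side",[*(c+i*.095*x+j*.131*np.array([-x[1],x[0]])),.019]) for i,j in((1,-1),(-1,-1),(-1,1),(1,1))],3)[0]
T=quad(t,[proj("top",[*(c+i*.095*x+j*.131*np.array([-x[1],x[0]])),.019]) for i,j in((1,-1),(-1,-1),(-1,1),(1,1))],3)[0]
for u,v in zip(S,T): print(R(tri(u,v)[0]))
E
```

```text
pan [0.5596, 0.0314] x dir by x-sides, y-sides [94.3107, 94.3768] size 0.1945 0.2625 rms [0.12, 0.1394, 0.2244, 0.2016]
ram [0.6296, -0.268] tri [0.6294, -0.2684, 0.038] 0.0009 163
ram [0.6299, -0.3754] tri [0.6294, -0.3759, 0.0385] 0.0014 162
ram [0.5322, -0.267] tri [0.5317, -0.2674, 0.0386] 0.0014 172
ram [0.5382, -0.3793] tri [0.5375, -0.3799, 0.0382] 0.0016 166
ram [0.4409, -0.3722] tri [0.4406, -0.3723, 0.0388] 0.0007 171
grip pred [ 0.571374   -0.12314091]
[[0.5661, -0.1161, 0.042]] [array([282, 196,  23,   4])]
[0.685, 0.1382, 0.0127]
[0.6997, -0.0546, 0.0111]
[0.4349, -0.0775, 0.0114]
[0.4204, 0.1185, 0.0108]
```

carry_out(
  plan=[0, 0, 0, 0, 0, -0.506, 1, 0.1, -0.1, 0, 0, 0, -0.506, 1, 0.2, -0.2, 0, 0, 0, -0.506, 1, 0.3, -0.3, 0, 0, 0, -0.506, 1, 0.303, -0.431, 0, 0, 0, -0.506, 1, 0.303, -0.431, 0, 0, 0, -0.506, 1, 0.303, -0.431, 0, 0, 0, -0.506, 1, 0.303, -0.431, 0, 0, 0, -0.506, 1, 0.303, -0.431, 0, 0, 0, -0.506, 1, 0.303, -0.431, 0, 0, 0, -0.506, 1],
)

```text
time: 13.9
ee_pos: [0.4391, -0.3732, 0.1859]
ee_rot: [-3.13, -0.25, 0.002]
force: [0.0, -0.5, 0.9]
finger_gap: 0.0855
gripper_force: 0.0
```

carry_out(
  plan=[0, 0, 0, 0, 0, -0.03, 1, 0, 0, -0.1, 0, 0, -0.03, 1, 0, 0, -0.2, 0, 0, -0.03, 1, 0, 0, -0.2, 0, 0, -0.03, 1, 0, 0, -0.2, 0, 0, -0.03, 1],
)

```text
time: 14.4
ee_pos: [0.4394, -0.3733, 0.1067]
ee_rot: [-3.138, -0.113, 0.002]
force: [0.3, -0.4, 0.3]
finger_gap: 0.0853
gripper_force: 0.0
```

Run:
```python
from h import *
s=arm.get_state();print(s['ee_pos'],s['ee_rot'],s['finger_gap'],np.degrees(s['joint_positions'][[0,5]]@[1,-1]))
```

```text
[ 0.43939623 -0.37332143  0.10667626] [-3.13848928e+00 -1.12770141e-01  1.94677173e-03] 0.08528886504409151 -85.88716535205367
```

carry_out(
  plan=[0.003, 0.002, -0.1, 0, 0, 0, 1, 0.003, 0.002, -0.18, 0, 0, 0, 1, 0.003, 0.002, -0.21, 0, 0, 0, 1, 0.003, 0.002, -0.222, 0, 0, 0, 1, 0.003, 0.002, -0.222, 0, 0, 0, 1],
)

```text
time: 14.9
ee_pos: [0.4417, -0.3735, 0.0194]
ee_rot: [3.138, 0.113, 0.003]
force: [0.3, -0.6, 0.2]
finger_gap: 0.0854
gripper_force: 0.0
```

carry_out(
  plan=[0, 0, 0, 0, 0, 0, 0.3, 0, 0, 0, 0, 0, 0, 0.3, 0, 0, 0, 0, 0, 0, 0.3, 0, 0, 0, 0, 0, 0, 0.3, 0, 0, 0, 0, 0, 0, 0.3, 0, 0, 0, 0, 0, 0, 0.3],
  newtons=30,
)

```text
time: 15.5
ee_pos: [0.4417, -0.3734, 0.02]
ee_rot: [3.137, 0.113, 0.004]
force: [-1.3, 0.6, 7.1]
finger_gap: 0.0614
gripper_force: 32.1
```

carry_out(
  plan=[0, 0, 0.05, 0, 0, 0, 0.3, 0, 0, 0.12, 0, 0, 0, 0.3, 0, 0, 0.2, 0, 0, 0, 0.3, 0, 0, 0.23, 0, 0, 0, 0.3, 0, 0, 0.23, 0, 0, 0, 0.3],
)

```text
time: 16.0
ee_pos: [0.4416, -0.3734, 0.112]
ee_rot: [3.136, 0.113, 0.005]
force: [0.4, 0.4, -1.8]
finger_gap: 0.0607
gripper_force: 33.8
```

carry_out(
  plan=[0.01, 0.1, 0, 0, 0, 0, 0.3, 0.02, 0.2, 0, 0, 0, 0, 0.3, 0.03, 0.3, 0, 0, 0, 0, 0.3, 0.04, 0.4, 0, 0, 0, 0, 0.3, 0.05, 0.5, 0, 0, 0, 0, 0.3, 0.06, 0.6, 0, 0, 0, 0, 0.3, 0.07, 0.7, 0, 0, 0, 0, 0.3, 0.08, 0.8, 0, 0, 0, 0, 0.3, 0.09, 0.9, 0, 0, 0, 0, 0.3, 0.106, 1, 0, 0, 0, 0, 0.3],
)

```text
time: 17.0
ee_pos: [0.4816, 0.0289, 0.1084]
ee_rot: [3.139, 0.113, -0.006]
force: [0.5, 0.1, -2.0]
finger_gap: 0.0608
gripper_force: 33.9
```

carry_out(
  plan=[0, 0.116, 0, 0, 0, 0, 0.3, 0, 0.116, 0, 0, 0, 0, 0.3, 0, 0.116, -0.08, 0, 0, 0, 0.3, 0, 0.116, -0.16, 0, 0, 0, 0.3, 0, 0.116, -0.2, 0, 0, 0, 0.3, 0, 0.116, -0.2, 0, 0, 0, 0.3, 0, 0.116, -0.2, 0, 0, 0, 0.3],
)

```text
time: 17.7
ee_pos: [0.4827, 0.0732, 0.0295]
ee_rot: [3.139, 0.112, -0.003]
force: [-0.0, -0.4, -1.6]
finger_gap: 0.0612
gripper_force: 34.0
```

Run:
```python
from h import *
s=arm.get_state();print(s['ee_pos'],s['finger_gap'],s['force'],np.degrees(s['joint_positions'][[0,5]]@[1,-1]))
```

```text
[0.48271117 0.07318608 0.02953767] 0.0611622409753377 [-0.00613074 -0.44940046 -1.558053  ] -85.92850787372225
```

carry_out(
  plan=[0.003, 0, -0.007, 0, 0, 0, 0.3, 0.003, 0, -0.013, 0, 0, 0, 0.3, 0.003, 0, -0.013, 0, 0, 0, 0.3, 0.003, 0, -0.013, 0, 0, 0, 0.88, 0.003, 0, -0.013, 0, 0, 0, 0.88, 0.003, 0, -0.013, 0, 0, 0, 0.88, 0.003, 0, 0.05, 0, 0, 0, 0.88, 0.003, 0, 0.12, 0, 0, 0, 1, 0.003, 0, 0.22, 0, 0, 0, 1, 0.003, 0, 0.22, 0, 0, 0, 1],
)

```text
time: 18.7
ee_pos: [0.4879, 0.0742, 0.123]
ee_rot: [-3.139, -0.113, -0.017]
force: [1.3, 0.2, 0.6]
finger_gap: 0.0854
gripper_force: 0.0
```

carry_out(
  plan=[0.02, -0.1, 0.02, 0, 0, 0, 1, 0.04, -0.2, 0.02, 0, 0, 0, 1, 0.06, -0.3, 0.02, 0, 0, 0, 1, 0.08, -0.4, 0.02, 0, 0, 0, 1, 0.1, -0.5, 0.02, 0, 0, 0, 1, 0.12, -0.6, 0.02, 0, 0, 0, 1, 0.12, -0.7, 0.02, 0, 0, 0, 1, 0.12, -0.8, 0.02, 0, 0, 0, 1, 0.12, -0.85, 0.02, 0, 0, 0, 1, 0.12, -0.85, 0.02, 0, 0, 0, 1],
)

```text
time: 19.7
ee_pos: [0.5321, -0.2688, 0.1253]
ee_rot: [3.139, 0.108, -0.0]
force: [0.3, 0.5, 0.0]
finger_gap: 0.0856
gripper_force: 0.0
```

Run:
```python
from h import *
s=arm.get_state();print(s['ee_pos'],s['finger_gap'])
a=vision.grab_frame("side");b=vision.grab_frame("top")
pan(b,(.5596,.0314),94.35);rams(b,a)
```

```text
[ 0.53206351 -0.26882542  0.12534475] 0.08564440625680284
pan [0.5594, 0.0316] x dir by x-sides, y-sides [94.56, 94.4515] size 0.1944 0.2626 rms [0.2243, 0.2453, 0.1888, 0.211]
ram [0.6297, -0.2676] tri [0.6293, -0.268, 0.0386] 0.0013 160
ram [0.4841, 0.0743] tri [0.4834, 0.0738, 0.0422] 0.0012 166
```

```bash
cat >> h.py <<'E'
def sideonly(s):
    for a,c,r in blobs("side",s,(8,110,100),(28,255,255),(180,130,420,290),30):
        if a<130 and max(r[2:])<22: print("side",R(onz("side",c,.0385)[:2]),a,r[2:])
E
python3 - <<'E'
from h import *
sideonly(vision.grab_frame("side"))
E
```

```text
side [0.5364, -0.3798] 66 [14  6]
side [0.6281, -0.2681] 73 [14  7]
side [0.5225, -0.2691] 45 [12  6]
side [0.2809, -0.2068] 58 [10 14]
side [0.1864, -0.027] 33 [13  7]
```

carry_out(
  plan=[0, 0.003, -0.1, 0, 0, 0, 1, 0, 0.003, -0.2, 0, 0, 0, 1, 0, 0.003, -0.25, 0, 0, 0, 1, 0, 0.003, -0.263, 0, 0, 0, 1, 0, 0.003, -0.263, 0, 0, 0, 1, 0, 0.003, -0.263, 0, 0, 0, 0.3, 0, 0.003, -0.263, 0, 0, 0, 0.3, 0, 0.003, -0.263, 0, 0, 0, 0.3, 0, 0.003, -0.263, 0, 0, 0, 0.3, 0, 0.003, -0.263, 0, 0, 0, 0.3],
)

```text
time: 20.85
ee_pos: [0.5336, -0.2655, 0.0228]
ee_rot: [3.138, 0.112, 0.005]
force: [0.5, 1.4, 7.0]
finger_gap: 0.0605
gripper_force: 32.9
```

carry_out(
  plan=[0, 0, 0, 0, 0, 0, 0.3, 0, 0, 0.05, 0, 0, 0, 0.3, 0, 0, 0.12, 0, 0, 0, 0.3, 0, 0, 0.2, 0, 0, 0, 0.3, 0, 0, 0.23, 0, 0, 0, 0.3, 0, 0, 0.23, 0, 0, 0, 0.3],
)

```text
time: 21.45
ee_pos: [0.5333, -0.2656, 0.1148]
ee_rot: [3.137, 0.113, 0.006]
force: [-0.0, -0.1, -2.1]
finger_gap: 0.061
gripper_force: 33.5
```

carry_out(
  plan=[0.01, 0.1, 0, 0, 0, 0, 0.3, 0.02, 0.2, 0, 0, 0, 0, 0.3, 0.03, 0.3, 0, 0, 0, 0, 0.3, 0.04, 0.4, 0, 0, 0, 0, 0.3, 0.05, 0.5, 0, 0, 0, 0, 0.3, 0.06, 0.6, 0, 0, 0, 0, 0.3, 0.06, 0.7, 0, 0, 0, 0, 0.3, 0.06, 0.8, 0, 0, 0, 0, 0.3, 0.06, 0.865, 0, 0, 0, 0, 0.3, 0.06, 0.865, 0, 0, 0, 0, 0.3],
)

```text
time: 22.45
ee_pos: [0.5551, 0.0839, 0.1109]
ee_rot: [-3.139, -0.119, 0.005]
force: [-0.5, -0.5, -2.3]
finger_gap: 0.0611
gripper_force: 33.5
```

carry_out(
  plan=[0, -0.006, 0, 0, 0, 0, 0.3, 0, -0.006, -0.08, 0, 0, 0, 0.3, 0, -0.006, -0.16, 0, 0, 0, 0.3, 0, -0.006, -0.2, 0, 0, 0, 0.3, 0, -0.006, -0.2, 0, 0, 0, 0.3, 0, -0.006, -0.2, 0, 0, 0, 0.3],
)

```text
time: 23.05
ee_pos: [0.5564, 0.0774, 0.0327]
ee_rot: [3.139, 0.111, -0.001]
force: [1.0, -0.3, -1.1]
finger_gap: 0.0609
gripper_force: 33.6
```

carry_out(
  plan=[0, 0.001, -0.007, 0, 0, 0, 0.3, 0, 0.001, -0.014, 0, 0, 0, 0.3, 0, 0.001, -0.014, 0, 0, 0, 0.3, 0, 0.001, -0.014, 0, 0, 0, 0.88, 0, 0.001, -0.014, 0, 0, 0, 0.88, 0, 0.001, -0.014, 0, 0, 0, 0.88, 0, 0.001, 0.05, 0, 0, 0, 0.88, 0, 0.001, 0.12, 0, 0, 0, 1, 0, 0.001, 0.22, 0, 0, 0, 1, 0, 0.001, 0.22, 0, 0, 0, 1],
)

```text
time: 24.05
ee_pos: [0.56, 0.0794, 0.1264]
ee_rot: [-3.139, -0.113, -0.018]
force: [0.4, 0.0, 0.5]
finger_gap: 0.0853
gripper_force: 0.0
```

Run:
```python
from h import *
print(R(arm.get_state()['ee_pos']));a=vision.grab_frame("side");b=vision.grab_frame("top")
rams(b,a);sideonly(a);print(R(arm.get_state()['ee_pos']))
```

```text
[0.56, 0.0794, 0.1264]
ram [0.6296, -0.268] tri [0.6293, -0.2685, 0.038] 0.001 163
ram [0.63, -0.3752] tri [0.6296, -0.3757, 0.0383] 0.0011 161
ram [0.5344, -0.0796] tri [0.5344, -0.0796, 0.039] None 94
ram [0.5382, -0.3794] tri [0.5377, -0.3799, 0.0382] 0.0013 167
ram [0.3989, -0.03] tri [0.3989, -0.03, 0.039] None 252
side [0.6289, -0.3757] 59 [13  6]
side [0.537, -0.3799] 69 [15  6]
side [0.6284, -0.2681] 72 [14  7]
side [0.5497, 0.0756] 97 [17 10]
[0.5568, 0.0791, 0.122]
```

carry_out(
  plan=[0.02, -0.1, 0, 0, 0, 0, 1, 0.05, -0.2, 0, 0, 0, 0, 1, 0.08, -0.3, 0, 0, 0, 0, 1, 0.11, -0.4, 0, 0, 0, 0, 1, 0.14, -0.5, 0, 0, 0, 0, 1, 0.17, -0.6, 0, 0, 0, 0, 1, 0.181, -0.7, 0, 0, 0, 0, 1, 0.181, -0.8, 0, 0, 0, 0, 1, 0.181, -0.867, 0, 0, 0, 0, 1, 0.181, -0.867, 0, 0, 0, 0, 1],
)

```text
time: 25.15
ee_pos: [0.6276, -0.2713, 0.1185]
ee_rot: [-3.14, -0.107, 0.005]
force: [0.5, -0.2, 0.7]
finger_gap: 0.0854
gripper_force: 0.0
```

carry_out(
  plan=[0, 0, 0, 0, 0, 0, 1, 0, 0, -0.1, 0, 0, 0, 1, 0, 0, -0.2, 0, 0, 0, 1, 0, 0, -0.24, 0, 0, 0, 1, 0, 0, -0.252, 0, 0, 0, 1, 0, 0, -0.252, 0, 0, 0, 1],
)

```text
time: 25.75
ee_pos: [0.6286, -0.2665, 0.0194]
ee_rot: [-3.139, -0.115, 0.002]
force: [0.4, -0.8, -0.1]
finger_gap: 0.0853
gripper_force: 0.0
```

carry_out(
  plan=[0, 0, 0, 0, 0, 0, 0.3, 0, 0, 0, 0, 0, 0, 0.3, 0, 0, 0, 0, 0, 0, 0.3, 0, 0, 0, 0, 0, 0, 0.3, 0, 0, 0, 0, 0, 0, 0.3, 0, 0, 0.05, 0, 0, 0, 0.3, 0, 0, 0.12, 0, 0, 0, 0.3, 0, 0, 0.2, 0, 0, 0, 0.3, 0, 0, 0.25, 0, 0, 0, 0.3, 0, 0, 0.25, 0, 0, 0, 0.3],
)

```text
time: 26.75
ee_pos: [0.6304, -0.2688, 0.1238]
ee_rot: [3.136, 0.112, 0.01]
force: [0.3, 0.0, -0.4]
finger_gap: 0.0606
gripper_force: 33.1
```

carry_out(
  plan=[0, 0.1, 0, 0, 0, 0, 0.3, 0, 0.2, 0, 0, 0, 0, 0.3, 0, 0.3, 0, 0, 0, 0, 0.3, 0, 0.4, 0, 0, 0, 0, 0.3, 0, 0.5, 0, 0, 0, 0, 0.3, 0, 0.6, 0, 0, 0, 0, 0.3, 0, 0.7, 0, 0, 0, 0, 0.3, -0.004, 0.8, 0, 0, 0, 0, 0.3, -0.004, 0.877, 0, 0, 0, 0, 0.3, -0.004, 0.877, 0, 0, 0, 0, 0.3],
)

```text
time: 27.75
ee_pos: [0.6259, 0.0867, 0.1183]
ee_rot: [-3.138, -0.119, 0.004]
force: [-0.1, -0.3, -1.3]
finger_gap: 0.0608
gripper_force: 33.2
```

carry_out(
  plan=[0, 0, 0, 0, 0, 0, 0.3, 0, 0, -0.08, 0, 0, 0, 0.3, 0, 0, -0.16, 0, 0, 0, 0.3, 0, 0, -0.22, 0, 0, 0, 0.3, 0, 0, -0.22, 0, 0, 0, 0.3, 0, 0, -0.22, 0, 0, 0, 0.3, 0, 0, -0.22, 0, 0, 0, 0.3],
)

```text
time: 28.45
ee_pos: [0.6281, 0.0823, 0.0334]
ee_rot: [3.14, 0.112, 0.004]
force: [0.3, -0.3, -0.4]
finger_gap: 0.0607
gripper_force: 33.6
```

carry_out(
  plan=[0, 0.002, -0.01, 0, 0, 0, 0.3, 0, 0.002, -0.02, 0, 0, 0, 0.3, 0, 0.002, -0.02, 0, 0, 0, 0.3, 0, 0.002, -0.02, 0, 0, 0, 0.88, 0, 0.002, -0.02, 0, 0, 0, 0.88, 0, 0.002, -0.02, 0, 0, 0, 0.88, 0, 0.002, 0.05, 0, 0, 0, 0.88, 0, 0.002, 0.12, 0, 0, 0, 1, 0, 0.002, 0.22, 0, 0, 0, 1, 0, 0.002, 0.22, 0, 0, 0, 1],
)

```text
time: 29.45
ee_pos: [0.6307, 0.0842, 0.1259]
ee_rot: [-3.139, -0.113, -0.018]
force: [0.8, 0.1, 0.0]
finger_gap: 0.0857
gripper_force: 0.0
```

Run:
```python
from h import *
print(R(arm.get_state()['ee_pos']));a=vision.grab_frame("side");b=vision.grab_frame("top")
rams(b,a);sideonly(a);print(R(arm.get_state()['ee_pos']))
```

```text
[0.6307, 0.0842, 0.1259]
ram [0.63, -0.3752] tri [0.6297, -0.3756, 0.0385] 0.0009 161
ram [0.6035, -0.0734] tri [0.6035, -0.0734, 0.039] None 128
ram [0.616, 0.0837] tri [0.6175, 0.0862, 0.0478] 0.0079 63
ram [0.5382, -0.3793] tri [0.5375, -0.3799, 0.0383] 0.0016 166
ram [0.4111, -0.0343] tri [0.4111, -0.0343, 0.039] None 152
side [0.6293, -0.3758] 58 [13  6]
side [0.5367, -0.38] 66 [14  6]
side [0.6299, 0.0813] 120 [18 10]
[0.6276, 0.0838, 0.1211]
```

carry_out(
  plan=[-0.02, -0.1, 0, 0, 0, 0, 1, -0.05, -0.2, 0, 0, 0, 0, 1, -0.08, -0.3, 0, 0, 0, 0, 1, -0.11, -0.4, 0, 0, 0, 0, 1, -0.14, -0.5, 0, 0, 0, 0, 1, -0.17, -0.6, 0, 0, 0, 0, 1, -0.2, -0.7, 0, 0, 0, 0, 1, -0.225, -0.8, 0, 0, 0, 0, 1, -0.225, -0.9, 0, 0, 0, 0, 1, -0.225, -1, 0, 0, 0, 0, 1],
)

```text
time: 30.55
ee_pos: [0.5357, -0.3173, 0.1184]
ee_rot: [-3.138, -0.112, 0.004]
force: [1.1, -0.3, 0.4]
finger_gap: 0.0852
gripper_force: 0.0
```

carry_out(
  plan=[0, -0.1, 0, 0, 0, 0, 1, 0, -0.158, 0, 0, 0, 0, 1, 0, -0.158, 0, 0, 0, 0, 1, 0, -0.158, -0.1, 0, 0, 0, 1, 0, -0.158, -0.2, 0, 0, 0, 1, 0, -0.158, -0.24, 0, 0, 0, 1, 0, -0.158, -0.252, 0, 0, 0, 1, 0, -0.158, -0.252, 0, 0, 0, 1],
)

```text
time: 31.35
ee_pos: [0.5367, -0.3782, 0.0182]
ee_rot: [-3.138, -0.114, 0.003]
force: [0.7, 0.6, 0.8]
finger_gap: 0.0853
gripper_force: 0.0
```

carry_out(
  plan=[0, 0, 0, 0, 0, 0, 0.3, 0, 0, 0, 0, 0, 0, 0.3, 0, 0, 0, 0, 0, 0, 0.3, 0, 0, 0, 0, 0, 0, 0.3, 0, 0, 0, 0, 0, 0, 0.3, 0, 0, 0.05, 0, 0, 0, 0.3, 0, 0, 0.12, 0, 0, 0, 0.3, 0, 0, 0.2, 0, 0, 0, 0.3, 0, 0, 0.25, 0, 0, 0, 0.3, 0, 0, 0.25, 0, 0, 0, 0.3],
)

```text
time: 32.35
ee_pos: [0.5386, -0.3807, 0.1228]
ee_rot: [3.135, 0.112, 0.008]
force: [-0.1, -0.6, -1.0]
finger_gap: 0.0608
gripper_force: 33.1
```

carry_out(
  plan=[0, 0.1, 0, 0, 0, 0, 0.3, -0.01, 0.2, 0, 0, 0, 0, 0.3, -0.02, 0.3, 0, 0, 0, 0, 0.3, -0.03, 0.4, 0, 0, 0, 0, 0.3, -0.04, 0.5, 0, 0, 0, 0, 0.3, -0.048, 0.6, 0, 0, 0, 0, 0.3, -0.048, 0.7, 0, 0, 0, 0, 0.3, -0.048, 0.8, 0, 0, 0, 0, 0.3, -0.048, 0.9, 0, 0, 0, 0, 0.3, -0.048, 0.9, 0, 0, 0, 0, 0.3],
)

```text
time: 33.35
ee_pos: [0.5165, -0.0156, 0.1179]
ee_rot: [-3.138, -0.12, 0.005]
force: [0.0, -1.2, -1.9]
finger_gap: 0.0605
gripper_force: 33.3
```

carry_out(
  plan=[0, 0, 0, 0, 0, 0, 0.3, 0, 0, -0.08, 0, 0, 0, 0.3, 0, 0, -0.16, 0, 0, 0, 0.3, 0, 0, -0.22, 0, 0, 0, 0.3, 0, 0, -0.22, 0, 0, 0, 0.3, 0, 0, -0.22, 0, 0, 0, 0.3, 0, 0, -0.22, 0, 0, 0, 0.3],
)

```text
time: 34.05
ee_pos: [0.519, -0.0202, 0.0325]
ee_rot: [3.139, 0.111, 0.004]
force: [-0.8, -0.2, -1.4]
finger_gap: 0.0609
gripper_force: 33.3
```

carry_out(
  plan=[0, 0.002, -0.01, 0, 0, 0, 0.3, 0, 0.002, -0.02, 0, 0, 0, 0.3, 0, 0.002, -0.02, 0, 0, 0, 0.3, 0, 0.002, -0.02, 0, 0, 0, 0.88, 0, 0.002, -0.02, 0, 0, 0, 0.88, 0, 0.002, -0.02, 0, 0, 0, 0.88, 0, 0.002, 0.05, 0, 0, 0, 0.88, 0, 0.002, 0.12, 0, 0, 0, 0.88, 0, 0.002, 0.22, 0, 0, 0, 1, 0, 0.002, 0.22, 0, 0, 0, 1],
)

```text
time: 35.05
ee_pos: [0.5214, -0.0188, 0.1241]
ee_rot: [3.138, 0.113, 0.017]
force: [0.1, -0.3, 0.9]
finger_gap: 0.0853
gripper_force: 0.0
```

Run:
```python
from h import *
print(R(arm.get_state()['ee_pos']));a=vision.grab_frame("side");b=vision.grab_frame("top")
rams(b,a);sideonly(a);print(R(arm.get_state()['ee_pos']))
```

```text
[0.5214, -0.0188, 0.1241]
ram [0.6291, 0.0835] tri [0.6286, 0.0832, 0.0411] 0.0006 162
ram [0.63, -0.3752] tri [0.6296, -0.3757, 0.0383] 0.0011 161
ram [0.5553, 0.079] tri [0.5548, 0.0788, 0.0419] 0.0005 164
ram [0.5029, -0.1498] tri [0.5029, -0.1498, 0.039] None 174
ram [0.4841, 0.0734] tri [0.4838, 0.0731, 0.0413] 0.0005 165
side [0.8585, -0.3164] 72 [ 9 15]
side [0.6289, -0.3757] 59 [13  6]
side [0.5187, -0.0229] 101 [18 10]
side [0.2553, -0.0346] 42 [12  7]
side [0.2012, -0.058] 34 [14  7]
[0.5183, -0.0186, 0.12]
```

carry_out(
  plan=[0.03, -0.1, 0, 0, 0, 0, 1, 0.06, -0.2, 0, 0, 0, 0, 1, 0.09, -0.3, 0, 0, 0, 0, 1, 0.12, -0.4, 0, 0, 0, 0, 1, 0.15, -0.5, 0, 0, 0, 0, 1, 0.18, -0.6, 0, 0, 0, 0, 1, 0.21, -0.7, 0, 0, 0, 0, 1, 0.25, -0.8, 0, 0, 0, 0, 1, 0.278, -0.892, 0, 0, 0, 0, 1, 0.278, -0.892, 0, 0, 0, 0, 1],
)

```text
time: 36.15
ee_pos: [0.6289, -0.3799, 0.1159]
ee_rot: [3.139, 0.107, -0.003]
force: [-0.4, 0.3, -0.1]
finger_gap: 0.0855
gripper_force: 0.0
```

carry_out(
  plan=[0, 0, 0, 0, 0, 0, 1, 0, 0, -0.1, 0, 0, 0, 1, 0, 0, -0.2, 0, 0, 0, 1, 0, 0, -0.24, 0, 0, 0, 1, 0, 0, -0.25, 0, 0, 0, 1, 0, 0, -0.25, 0, 0, 0, 1],
)

```text
time: 36.75
ee_pos: [0.6295, -0.3749, 0.0197]
ee_rot: [3.139, 0.114, 0.0]
force: [-0.0, -0.7, 1.0]
finger_gap: 0.085
gripper_force: 0.0
```

carry_out(
  plan=[0, 0, 0, 0, 0, 0, 0.3, 0, 0, 0, 0, 0, 0, 0.3, 0, 0, 0, 0, 0, 0, 0.3, 0, 0, 0, 0, 0, 0, 0.3, 0, 0, 0, 0, 0, 0, 0.3, 0, 0, 0.05, 0, 0, 0, 0.3, 0, 0, 0.12, 0, 0, 0, 0.3, 0, 0, 0.2, 0, 0, 0, 0.3, 0, 0, 0.25, 0, 0, 0, 0.3, 0, 0, 0.25, 0, 0, 0, 0.3],
)

```text
time: 37.75
ee_pos: [0.6309, -0.3766, 0.1236]
ee_rot: [3.135, 0.112, 0.01]
force: [0.1, -0.1, -2.9]
finger_gap: 0.0609
gripper_force: 33.4
```

carry_out(
  plan=[0, 0.1, 0, 0, 0, 0, 0.3, -0.01, 0.2, 0, 0, 0, 0, 0.3, -0.02, 0.3, 0, 0, 0, 0, 0.3, -0.03, 0.4, 0, 0, 0, 0, 0.3, -0.04, 0.5, 0, 0, 0, 0, 0.3, -0.053, 0.6, 0, 0, 0, 0, 0.3, -0.053, 0.7, 0, 0, 0, 0, 0.3, -0.053, 0.8, 0, 0, 0, 0, 0.3, -0.053, 0.9, 0, 0, 0, 0, 0.3, -0.053, 0.908, 0, 0, 0, 0, 0.3],
)

```text
time: 38.75
ee_pos: [0.6066, -0.0079, 0.1178]
ee_rot: [-3.138, -0.119, 0.005]
force: [0.3, -1.1, -2.4]
finger_gap: 0.0606
gripper_force: 33.7
```

carry_out(
  plan=[0, 0, 0, 0, 0, 0, 0.3, 0, 0, -0.08, 0, 0, 0, 0.3, 0, 0, -0.16, 0, 0, 0, 0.3, 0, 0, -0.22, 0, 0, 0, 0.3, 0, 0, -0.22, 0, 0, 0, 0.3, 0, 0, -0.22, 0, 0, 0, 0.3, 0, 0, -0.22, 0, 0, 0, 0.3],
)

```text
time: 39.45
ee_pos: [0.6089, -0.013, 0.0326]
ee_rot: [3.139, 0.111, 0.004]
force: [0.6, -0.1, -1.7]
finger_gap: 0.0612
gripper_force: 34.8
```

carry_out(
  plan=[0, 0.001, -0.01, 0, 0, 0, 0.3, 0, 0.001, -0.02, 0, 0, 0, 0.3, 0, 0.001, -0.02, 0, 0, 0, 0.3, 0, 0.001, -0.02, 0, 0, 0, 0.88, 0, 0.001, -0.02, 0, 0, 0, 0.88, 0, 0.001, -0.02, 0, 0, 0, 0.88, 0, 0.001, 0.05, 0, 0, 0, 0.88, 0, 0.001, 0.12, 0, 0, 0, 0.88, 0, 0.001, 0.22, 0, 0, 0, 1, 0, 0.001, 0.22, 0, 0, 0, 1],
)

```text
time: 40.45
ee_pos: [0.6115, -0.012, 0.1249]
ee_rot: [3.139, 0.113, 0.018]
force: [1.1, -0.0, 1.2]
finger_gap: 0.0852
gripper_force: 0.0
```

carry_out(
  plan=[0, -0.1, 0.1, 0, 0, 0.5, 0.6, 0, -0.2, 0.2, 0, 0, 0.5, 0.6, -0.1, -0.3, 0.2, 0, 0, 0.5, 0.6, -0.2, -0.4, 0.2, 0, 0, 0.5, 0.6, -0.3, -0.5, 0.2, 0, 0, 0.5, 0.6, -0.4, -0.5, 0.2, 0, 0, 0.5, 0.6, -0.5, -0.5, 0.2, 0, 0, 0.5, 0.6, -0.5, -0.5, 0.2, 0, 0, 0.5, 0.6, -0.5, -0.5, 0.2, 0, 0, 0.5, 0.6, -0.5, -0.5, 0.2, 0, 0, 0.5, 0.6],
)

```text
time: 41.45
ee_pos: [0.4071, -0.2119, 0.1989]
ee_rot: [-2.229, -2.213, 0.0]
force: [0.1, 1.9, -0.2]
finger_gap: 0.0515
gripper_force: 0.0
```

Run:
```python
from h import *
a=vision.grab_frame("side");b=vision.grab_frame("top")
rams(b,a);c,d=pan(b,(.5594,.0316),94.4);print(R(arm.get_state()['ee_pos']),np.degrees(arm.get_state()['joint_positions'][[0,5]]@[1,-1]))
x=np.array([np.cos(np.radians(d)),np.sin(np.radians(d))]);print("grip",R(c-.16*x))
q=blobs("top",b,(0,0,0),(180,255,50),(278,186,312,208),10);print([(R(onz("top",u[1],.042)),u[2]) for u in q])
cv2.imwrite("pics/k5.png",cv2.resize(np.hstack([a[130:300,190:420],b[130:300,210:400]]),None,fx=1.9,fy=1.9,interpolation=cv2.INTER_CUBIC)[:,:,::-1])
```

```text
ram [0.6291, 0.0835] tri [0.6286, 0.0833, 0.0413] 0.0005 162
ram [0.6095, -0.0122] tri [0.6089, -0.0123, 0.0415] 0.0006 162
ram [0.5556, 0.079] tri [0.5549, 0.0787, 0.0418] 0.0008 162
ram [0.5197, -0.019] tri [0.5191, -0.0193, 0.0417] 0.0011 162
ram [0.484, 0.0744] tri [0.4832, 0.0739, 0.042] 0.0013 165
pan [0.5596, 0.0313] x dir by x-sides, y-sides [94.6472, 94.4071] size 0.1935 0.2626 rms [0.2391, 0.2373, 0.2106, 0.3037]
[0.4075, -0.2118, 0.1988] -0.743563053439314
grip [0.5721, -0.1282]
[([0.5638, -0.1233, 0.042], array([282, 198,  21,   2]))]
```

View pics/k5.png

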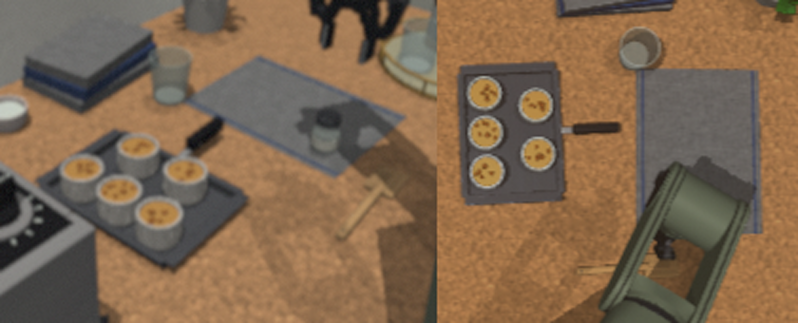

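All five ramekins stand upright on the pan floor, with gratin tops at z≈0.042. The jar and the tumbler are untouched, and the handle runs from (562,130) to (620,127) in the crop. Now to grasp the handle.

carry_out(
  plan=[0.1, 0.05, 0, 0, 0, 0.029, 0.6, 0.2, 0.1, 0, 0, 0, 0.029, 0.6, 0.3, 0.15, 0, 0, 0, 0.029, 0.6, 0.409, 0.192, 0, 0, 0, 0.029, 0.6, 0.409, 0.192, -0.1, 0, 0, 0.029, 0.6, 0.409, 0.192, -0.2, 0, 0, 0.029, 0.6, 0.409, 0.192, -0.3, 0, 0, 0.029, 0.6, 0.409, 0.192, -0.3, 0, 0, 0.029, 0.6, 0.409, 0.192, -0.3, 0, 0, 0.029, 0.6],
)

```text
time: 42.45
ee_pos: [0.5717, -0.135, 0.0792]
ee_rot: [-2.134, -2.305, 0.001]
force: [1.1, 0.3, 1.3]
finger_gap: 0.0508
gripper_force: 0.0
```

Run:
```python
from h import *
vision.grab_frame("side");s=arm.get_state();print(R(s['ee_pos']),np.degrees(s['joint_positions'][[0,5]]@[1,-1]))
```

```text
[0.5728, -0.1353, 0.0808] 4.436551037215681
```

carry_out(
  plan=[-0.003, 0, -0.1, 0, 0, 0, 0.6, -0.003, 0, -0.15, 0, 0, 0, 0.6, -0.003, 0, -0.168, 0, 0, 0, 0.6, -0.003, 0, -0.168, 0, 0, 0, 0.6, -0.003, 0, -0.168, 0, 0, 0, 0.1, -0.003, 0, -0.168, 0, 0, 0, 0.1, -0.003, 0, -0.168, 0, 0, 0, 0.1, -0.003, 0, -0.168, 0, 0, 0, 0.1, -0.003, 0, -0.168, 0, 0, 0, 0.1],
  newtons=60,
)

```text
time: 43.4
ee_pos: [0.5718, -0.1354, 0.0141]
ee_rot: [2.131, 2.304, 0.003]
force: [-0.5, 0.4, 6.2]
finger_gap: 0.0169
gripper_force: 59.7
```

Run:
```python
from h import *
b=vision.grab_frame("top");s=arm.get_state();print(R(s['ee_pos']),np.degrees(s['joint_positions'][[0,5]]@[1,-1]),R(s['finger_gap']),R(s['force']),s['gripper_force'])
pan(b,(.5594,.0316),94.4)
```

```text
[0.5718, -0.1354, 0.014] 4.48041388257096 0.0169 [0.1943, 0.6064, 6.5387] 59.68906760215759
pan [0.5593, 0.0314] x dir by x-sides, y-sides [94.4118, 94.1306] size 0.1944 0.2629 rms [0.138, 0.613, 0.2393, 0.2069]
```

carry_out(
  plan=[0.001, 0.012, 0, 0, 0, -0.002, 0.1, 0.002, 0.03, 0, 0, 0, -0.004, 0.1, 0.003, 0.05, 0, 0, 0, -0.006, 0.1, 0.004, 0.07, 0, 0, 0, -0.008, 0.1, 0.005, 0.09, 0, 0, 0, -0.01, 0.1, 0.006, 0.11, 0, 0, 0, -0.012, 0.1, 0.007, 0.13, 0, 0, 0, -0.014, 0.1, 0.008, 0.15, 0, 0, 0, -0.016, 0.1, 0.008, 0.165, 0, 0, 0, -0.016, 0.1, 0.008, 0.17, 0, 0, 0, -0.016, 0.1],
)

```text
time: 44.45
ee_pos: [0.575, -0.0691, 0.014]
ee_rot: [2.183, 2.252, -0.001]
force: [-0.0, -10.2, 6.6]
finger_gap: 0.0172
gripper_force: 59.7
```

Run:
```python
from h import *
b=vision.grab_frame("top");s=arm.get_state();print(R(s['ee_pos']),np.degrees(s['joint_positions'][[0,5]]@[1,-1]),R(s['finger_gap']),R(s['force']),s['gripper_force'])
pan(b,(.5706,.10),91.55)
```

```text
[0.575, -0.0689, 0.014] 1.5822000029454786 0.0171 [-0.8332, -6.8605, 5.7431] 59.66784596443176
pan [0.5692, 0.0983] x dir by x-sides, y-sides [91.7503, 91.6436] size 0.1961 0.2648 rms [0.0341, 0.3794, 0.0251, 0.7456]
```

carry_out(
  plan=[0.003, 0.015, 0, 0, 0, 0, 0.1, 0.003, 0.035, 0, 0, 0, 0, 0.1, 0.002, 0.06, 0, 0, 0, 0, 0.1, 0.001, 0.085, 0, 0, 0, 0, 0.1, 0, 0.11, 0, 0, 0, 0, 0.1, -0.001, 0.135, 0, 0, 0, 0, 0.1, -0.001, 0.16, 0, 0, 0, 0, 0.1, -0.002, 0.185, 0, 0, 0, 0, 0.1, -0.003, 0.205, 0, 0, 0, 0, 0.1, -0.003, 0.21, 0, 0, 0, 0, 0.1],
)

```text
time: 45.5
ee_pos: [0.574, 0.0154, 0.0141]
ee_rot: [2.183, 2.251, 0.001]
force: [0.8, -10.1, 6.2]
finger_gap: 0.0172
gripper_force: 59.8
```

Run:
```python
from h import *
b=vision.grab_frame("top");s=arm.get_state();print(R(s['ee_pos']),np.degrees(s['joint_positions'][[0,5]]@[1,-1]),R(s['finger_gap']),R(s['force']),s['gripper_force'])
x=np.array([-.027,.9996]);y=np.array([-.9996,-.027]);c=s['ee_pos'][:2]+.167*x
# only visible: handle-side and long edges partly
w=lambda i,j:proj("top",[*(c+i*x+j*y),.019])
for A,B in ((w(-.095,-.131),w(0.03,-.131)),(w(-.095,.131),w(.03,.131)),(w(-.095,-.125),w(-.095,.125))):
    l=edge(b,A,B,3.5);p=[onz("top",l[0]+k*l[1]*10,.019)[:2]-c for k in(-1,0,1)]
    print([R([q@x,q@y]) for q in p],l[2])
```

```text
[0.574, 0.0155, 0.014] 1.5621004118251756 0.0166 [-0.5233, -6.939, 6.9703] 59.844603538513184
[[-0.0048, -0.1306], [-0.0404, -0.131], [-0.076, -0.1314]] 0.06132665276527405
[[0.0059, 0.132], [-0.0289, 0.1316], [-0.0637, 0.1313]] 0.04783470928668976
[[-0.097, 0.0356], [-0.0976, 0.0002], [-0.0982, -0.0355]] 1.7718868255615234
```

carry_out(
  plan=[-0.002, 0.015, 0, 0, 0, 0, 0.1, -0.003, 0.04, 0, 0, 0, 0, 0.1, -0.004, 0.07, 0, 0, 0, 0, 0.1, -0.005, 0.1, 0, 0, 0, 0, 0.1, -0.006, 0.13, 0, 0, 0, 0, 0.1, -0.007, 0.16, 0, 0, 0, 0, 0.1, -0.008, 0.19, 0, 0, 0, 0, 0.1, -0.009, 0.22, 0, 0, 0, 0, 0.1, -0.0095, 0.24, 0, 0, 0, 0, 0.1, -0.01, 0.25, 0, 0, 0, 0, 0.1],
)

```text
time: 46.55
ee_pos: [0.5698, 0.1153, 0.0141]
ee_rot: [2.184, 2.252, 0.0]
force: [1.4, -11.1, 7.9]
finger_gap: 0.0171
gripper_force: 60.0
```

carry_out(
  plan=[-0.0005, 0.015, 0, 0, 0, 0, 0.1, -0.001, 0.035, 0, 0, 0, 0, 0.1, -0.0015, 0.055, 0, 0, 0, 0, 0.1, -0.002, 0.075, 0, 0, 0, 0, 0.1, -0.0025, 0.095, 0, 0, 0, 0, 0.1, -0.003, 0.115, 0, 0, 0, 0, 0.1, -0.0035, 0.135, 0, 0, 0, 0, 0.1, -0.004, 0.155, 0, 0, 0, 0, 0.1, -0.0045, 0.165, 0, 0, 0, 0, 0.1, -0.0045, 0.17, 0, 0, 0, 0, 0.1],
)

```text
time: 47.55
ee_pos: [0.5677, 0.1828, 0.014]
ee_rot: [2.184, 2.252, -0.001]
force: [-0.3, -11.9, 9.1]
finger_gap: 0.0169
gripper_force: 60.1
```

carry_out(
  plan=[0, 0.004, 0, 0, 0, 0, 0.1, 0, 0.008, 0, 0, 0, 0, 0.1, 0, 0.012, 0, 0, 0, 0, 0.1, 0, 0.016, 0, 0, 0, 0, 0.1, 0, 0.02, 0, 0, 0, 0, 0.1],
)

```text
time: 48.05
ee_pos: [0.5676, 0.1903, 0.014]
ee_rot: [2.185, 2.252, -0.002]
force: [0.1, -11.0, 9.3]
finger_gap: 0.0173
gripper_force: 60.1
```

carry_out(
  plan=[0, 0.003, 0, 0, 0, 0, 0.1, 0, 0.005, 0, 0, 0, 0, 0.1, 0, 0.007, 0, 0, 0, 0, 0.1],
)

```text
time: 48.35
ee_pos: [0.5675, 0.193, 0.014]
ee_rot: [2.185, 2.252, -0.002]
force: [0.0, -11.6, 8.7]
finger_gap: 0.0173
gripper_force: 60.1
```

Not yet against the stop (the force is still only sliding friction), so I'm advancing in 1 mm steps.

carry_out(
  plan=[0, 0.003, 0, 0, 0, 0, 0.1, 0, 0.005, 0, 0, 0, 0, 0.1],
)

```text
time: 48.55
ee_pos: [0.5675, 0.1951, 0.014]
ee_rot: [2.185, 2.252, -0.002]
force: [0.7, -11.2, 8.8]
finger_gap: 0.0172
gripper_force: 60.1
```

carry_out(
  plan=[0, 0.003, 0, 0, 0, 0, 0.1, 0, 0.005, 0, 0, 0, 0, 0.1],
)

```text
time: 48.75
ee_pos: [0.5675, 0.1969, 0.014]
ee_rot: [2.185, 2.252, -0.002]
force: [0.2, -13.7, 9.2]
finger_gap: 0.017
gripper_force: 60.2
```

carry_out(
  plan=[0, 0.003, 0, 0, 0, 0, 0.1, 0, 0.005, 0, 0, 0, 0, 0.1],
)

```text
time: 48.95
ee_pos: [0.5674, 0.197, 0.014]
ee_rot: [2.182, 2.251, -0.006]
force: [0.1, -19.5, 10.5]
finger_gap: 0.0171
gripper_force: 60.3
```

Run:
```python
from h import *
b=vision.grab_frame("top");a=vision.grab_frame("side");s=arm.get_state();print(R(s['ee_pos']),R(s['finger_gap']),R(s['force']),R(s['torque']))
cv2.imwrite("pics/k6.png",cv2.resize(np.hstack([a[130:330,150:350],b[120:320,130:310]]),None,fx=2.1,fy=2.1,interpolation=cv2.INTER_CUBIC)[:,:,::-1])
```

```text
[0.5674, 0.197, 0.014] 0.017 [0.1021, -18.1409, 10.1255] [-2.518, -0.1454, -0.0454]
```

View pics/k6.png

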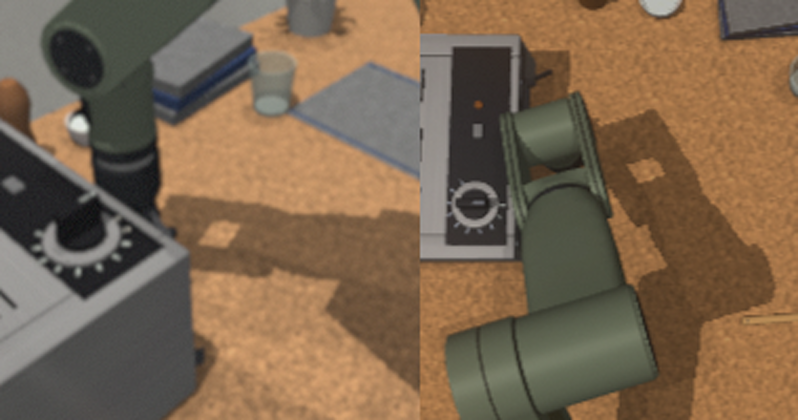

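The force rose from 11 to 19 N with no further motion, so the pan is at the stops. One more small push, then I'll open, rise and withdraw.

carry_out(
  plan=[0, 0.004, 0, 0, 0, 0, 0.1, 0, 0.004, 0, 0, 0, 0, 0.1],
)

```text
time: 49.25
ee_pos: [0.5673, 0.1971, 0.0141]
ee_rot: [2.181, 2.251, -0.009]
force: [0.5, -24.0, 11.4]
finger_gap: 0.0171
gripper_force: 60.4
```

carry_out(
  plan=[0, 0, 0, 0, 0, 0, 0.5, 0, 0, 0, 0, 0, 0, 0.5, 0, 0, 0, 0, 0, 0, 0.5, 0, 0, 0, 0, 0, 0, 0.5, 0, -0.01, 0.08, 0, 0, 0, 0.5, 0, -0.02, 0.18, 0, 0, 0, 0.5, 0, -0.04, 0.3, 0, 0, 0, 0.5, 0, -0.1, 0.4, 0, 0, 0, 0.5, 0, -0.2, 0.5, 0, 0, 0, 0.5, 0, -0.3, 0.6, 0, 0, 0, 0.5],
)

```text
time: 50.25
ee_pos: [0.5662, 0.0924, 0.2445]
ee_rot: [2.187, 2.255, 0.001]
force: [1.1, 0.2, -0.2]
finger_gap: 0.0428
gripper_force: 0.0
```

carry_out(
  plan=[-0.1, -0.1, 0, 0, 0, 0, 0.5, -0.2, -0.2, 0, 0, 0, 0, 0.5, -0.3, -0.3, 0, 0, 0, 0, 0.5, -0.3, -0.4, 0, 0, 0, 0, 0.5, -0.3, -0.5, 0, 0, 0, 0, 0.5, -0.3, -0.6, 0, 0, 0, 0, 0.5, -0.3, -0.7, 0, 0, 0, 0, 0.5, -0.3, -0.7, 0, 0, 0, 0, 0.5],
)

```text
time: 51.05
ee_pos: [0.4467, -0.191, 0.2427]
ee_rot: [2.193, 2.247, -0.001]
force: [0.5, 0.7, -0.4]
finger_gap: 0.0429
gripper_force: 0.0
```

Run:
```python
from h import *
a=vision.grab_frame("side");b=vision.grab_frame("top");print(R(arm.get_state()['ee_pos']),arm.get_state()['time'])
q=blobs("top",b,(0,0,0),(180,255,60),(180,175,230,215),10);print([(R(onz("top",u[1],.042)),u[2],u[0]) for u in q])
cv2.imwrite("pics/k7.png",cv2.resize(np.hstack([a[130:330,150:350],b[120:320,130:310]]),None,fx=2.1,fy=2.1,interpolation=cv2.INTER_CUBIC)[:,:,::-1])
```

```text
[0.4464, -0.1874, 0.2425] 51.15
[([0.6068, 0.2711, 0.042], array([180, 175,   2,  20]), 32), ([0.565, 0.2112, 0.042], array([186, 193,  25,   6]), 121), ([0.5281, 0.2684, 0.042], array([180, 197,   1,  18]), 18)]
```

View pics/k7.png

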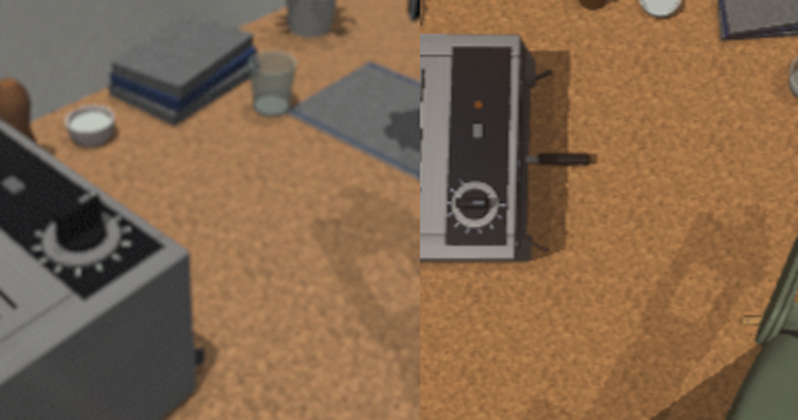

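The pan is inside with only its handle showing in front of the grill, at (530–592, 158). The knob still points to the front, and nothing else has moved.

```bash
python3 -c "
from bench import arm
print(arm.hand_in())"
```

```text
the job is handed in; nothing more can be done
None
```

I handed the job in at about 51 s, with the timer at its zero stop, the spatula flat on the counter, all five ramekins upright in the pan when last seen before the slide, and the pan pushed home against the end stops; I left the spice jar and glass alone.

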